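# Lock the analyser's service cover with the flat key

### The job

The service cover on the small bench analyser still stands proud at its front edge. Take the orange flat-blade key from its blue stand, set the blade in the slot of the cam latch and turn it clockwise until the cover is drawn down flush and the latch seats firmly against its stop, using only the blade and without leaning on the latch or straining it at the stop. Then put the key back upright in its stand, fully home, and leave the other things where they are.

Things in the scene. Friction and masses are not known exactly. Their poses are not given: they have to be found in the camera images.
- analyser: white and grey bench analyser, 300 (x) x 260 (y) x 130 mm, fixed; origin at the centre of its underside, z up. In its flat top, 130 mm up, lies the grey service cover, 165 (x) x 134 (y) mm: rear edge (x = +54 mm) held by tabs, front edge (x = -111 mm) proud until locked. Two red marks on the cover, to the +y and -y side of the latch, show about where the slot points when locked
- cam: the latch's steel disc, 32 mm across; origin at the centre of its flat top, x along the slot, z up. At analyser x = -78 mm, y = 0, top 135 mm up when open, 130 mm when locked. Slot 17 mm long, 4.2 mm wide, 4 mm deep, flat floor. Stop: 1.1 to 1.57 rad clockwise from the start, not known closer. Turns at 0.05-0.1 N m, sinks 3.2 mm/rad, stays where left; firm at the stop 0.15 N m, strained over 0.2
- cover_edge (a point): middle of the upper front edge of the service cover (analyser x = -111 mm): 130 mm above the bench when flush with the analyser's top, up to 6 mm higher while the latch is open. It moves only as the latch turns
- stand: blue tool stand, block 90 (x) x 60 (y) x 50 mm, fixed to the bench; origin at the centre of its underside
- stand_hole (a point): centre of the mouth of the stand's 17 x 17 mm square upright through hole, on its top face 50 mm up, at the centre of the block
- key: loose flat-blade key, 98 mm long, 70 g, blade down in the stand, any yaw; origin at the blade's tip, z up the shank, x along the blade's width. Blade 14 (x) x 2.4 (y) mm, shank 8 mm, black collar 26 mm across at 42-48 mm from the tip, orange flat-sided handle 36 (x) x 18 (y) mm at 48-98 mm. In the stand the collar rests on its top: tip 42 mm below that top, 8 mm above the bench
- key_tip (a point): middle of the end of the key's blade (the origin of the key; x along the blade's width)
- rack: blue tube rack with six capped tubes, 62 (x) x 110 (y) mm, 94 mm tall, loose; origin at the centre of its underside
- bottle: amber bottle with a white cap, 64 mm across, 130 mm tall, loose; origin at the centre of its underside
- slidebox: white slide box with a green lid, 87 (x) x 77 (y) x 34 mm, loose; origin at the centre of its underside
There are look-alikes about, which are no part of the job. What is shaped like the stand but pink is not meant.

How it is judged:
By the outcome, as a careful person would: the job done as asked, in the order asked, and still so for the second after the job is handed in, with the robot touching nothing.
It also fails if it takes over 72 s, if anything falls off the work surface, if the arm or the gripper's body presses on something with over 40 N, if the wrist force passes 120 N, or if a joint passes its speed limit or range.

### The arm

A 7-joint arm with a two-finger parallel gripper is mounted at the origin on the work surface. World frame = base frame: x ahead of the robot, y to its left, z up, the work surface at z = 0. Lengths are in mm, angles in rad, forces in N, time in s.
With the tool pointing down it reaches from about 350 to 775 mm from the base axis. Payload 3.1 kg.
Tool frame: the origin (TCP) lies at the very end of the fingers, on their centre line; the grasp point (between the pads) lies 19 mm behind it; z points along the fingers, y is the direction in which the jaws open and shut (so a half turn about z gives the same grasp; the last joint's range is limited). The gripper opens to 85 mm and grips with 20 to 120 N. Pads are 22 mm wide; open, the fingers measure 114 mm over their backs; the gripper's body (76 mm by 85 mm) begins 54 mm behind the grasp point. The pads swing forward as they close: fully open they stand 13 mm farther back than shut.
Start: joints at [-0.042, 0.311, 0.014, 1.512, -0.004, 1.319, -0.027], TCP at [550.016, 0.032, 231.304] pointing down, gripper open.
Joint ranges: [-2.7, 2.7], [-0.3, 1.91], [-1.27, 1.3], [0.12, 2.57], [-1.44, 4.58], [0.2, 2.03], [-3.05, 3.05]. Speed limits (rad/s): [2.79, 2.79, 3.14, 3.14, 3.14, 3.14, 3.14].

### API

Orientations are given as [roll, pitch, yaw] about the fixed x, y, z axes, in that order (R = Rz(yaw) Ry(pitch) Rx(roll)).
In Python, from rig import readout, cams, workorder gives the robot as it stands. The module is installed in compiled form; this text tells all that it offers.
- The arm moves only by the tool carry_out, never from a script. Its argument "plan" is a list of rows, each an object of numbers: "dx", "dy", "dz": the shift along the tool's x, y, z in m; "wx", "wy", "wz": the turn, a rotation vector about the tool's x, y, z in degrees; "jaw": the opening, from 0 (shut) to 1 (fully open). In form: [{"dx": .., "dy": .., "dz": .., "wx": .., "wy": .., "wz": .., "jaw": ..}, ...]. A call has exactly 10 rows; each row shifts and turns the commanded pose from where the row before left it, along the tool's axes as they then stand; what a row does not reach is not made up. A row lasts 1/10 s, in which the tool goes at most 50 mm and 8.59 degrees, less where a joint would pass 70% of its speed; a pose out of reach is approached as far as the arm can. A call is refused whole if a number of a shift passes 0.05 or a number of a turn 8.59, either way. A call with a gripper value outside its range is refused whole. The fingers move at their own pace and stop on an object; "force" is the grip in N (left out, the last holds). Time passes only in rows, so rows that do not move let the fingers close, or fill a call up. It gives the time, the measured TCP pose, the force and the opening at its end, in the units of the state.
- readout.observe(): the state, without advancing time (a new reading comes with each control period).
- cams.read_camera(name): name is "scene" or "side" or "wrist"; returns (picture, depth): 384x512x3 uint8, red, green, blue; 384x512 float32, mm along the optical axis (not along the pixel's ray), 0 where there is no reading.
- cams.camera_params(name): a dict with "K" (3x3 intrinsics, pixels), "R" (3x3) and "t" (3): a world point X has camera coordinates R X + t. Camera axes: x right, y down, z forward; pixel columns grow to the right and rows downward; lengths in mm; the calibration is good to about 2 mm. A picture is of the moment at which its call begins: read the wrist's pose just before it. camera_params takes no time and is no camera call; for the wrist camera it gives the pose at the moment of the call.
- workorder.sign_off(): hands the job in, once; it reports no verdict.
The state is a dict: "clock": time; "joints": joint angles; "joint_velocities": joint speeds; "effort": joint torques, N m; "ee_pos": TCP position; "orientation": TCP orientation; "contact_force": force on the tool from outside, world axes, zero at the start; "moment": the same for the moment, N m; "finger_gap": finger opening in mm.
Only numpy, scipy, OpenCV 4.12 (cv2) and the standard library are available. Lean on these libraries where they do the work, as an engineer would, in place of code of your own. Each camera call takes 0.05 s, during which the arm holds its last target.

## Working session

There is one attempt and no reset: what is moved stays moved. The work goes in short steps, Python scripts to look and compute and a tool call to move; the robot and the scene stay as the last step left them, time stands still between calls to the robot, and variables do not carry over. Pictures are saved under pics/ and viewed, and the job is handed in when it is done.

Besides the shell and the picture viewer there is one more tool, called after "Emit:" as name(argument=value, ...) on one line, values as JSON. carry_out: Moves the arm, as the interface text tells. Its arguments: {"type":"object","properties":{"plan":{"type":"array"},"force":{"type":"number"}},"required":["plan"]}

```bash
mkdir -p pics; ls
cat > h.py <<'E'
import numpy as np, cv2
from rig import readout, cams, workorder
def shot(n,f):
    P=cams.camera_params(n); im,d=cams.read_camera(n)
    cv2.imwrite('pics/%s.png'%f,im[:,:,::-1]); np.savez('pics/%s.npz'%f,im=im,d=d,K=P['K'],R=P['R'],t=P['t'])
    return im,d,P
def load(f):
    z=np.load('pics/%s.npz'%f); return z['im'],z['d'],dict(K=z['K'],R=z['R'],t=z['t'])
def world(d,P):
    v,u=np.mgrid[0:d.shape[0],0:d.shape[1]]
    K=P['K']; c=np.stack([(u-K[0,2])/K[0,0]*d,(v-K[1,2])/K[1,1]*d,d],-1)
    W=(c-np.array(P['t']).ravel())@np.array(P['R'])
    W[d==0]=np.nan
    return W
def proj(X,P):
    c=np.asarray(P['R'])@np.asarray(X,float)+np.array(P['t']).ravel(); p=P['K']@c; return p[:2]/p[2]
def st():
    s=readout.observe()
    for k in s: print(k,np.round(s[k],3))
E
python3 - <<'E'
from h import *
st()
for n in ['scene','side','wrist']:
    shot(n,n+'0')
E
```

```text
pics
clock 0.0
joints [-0.042  0.312  0.014  1.513 -0.004  1.319 -0.027]
joint_velocities [ 0.    -0.    -0.002 -0.001 -0.001  0.002 -0.   ]
effort [-1.0000e-03 -3.7991e+01  1.4600e-01 -2.3059e+01  1.2000e-02  1.4000e-02
  0.0000e+00]
ee_pos [ 5.49251e+02 -5.00000e-03  2.30203e+02]
orientation [-3.139  0.     1.571]
contact_force [-0.069  0.014 -0.092]
moment [-0.021 -0.008  0.006]
finger_gap 85.672
```

View pics/scene0.png

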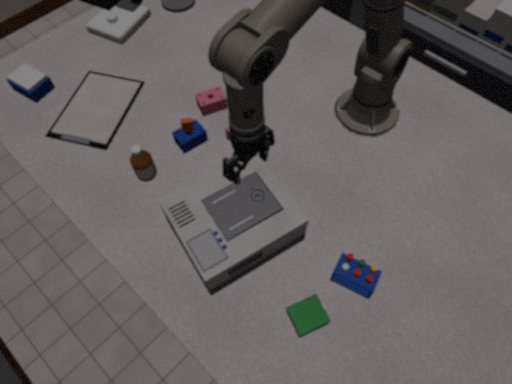

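View pics/side0.png

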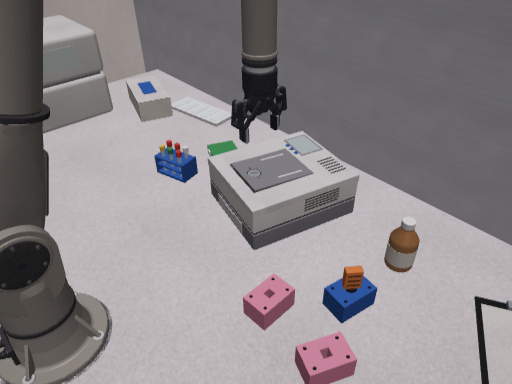

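View pics/wrist0.png

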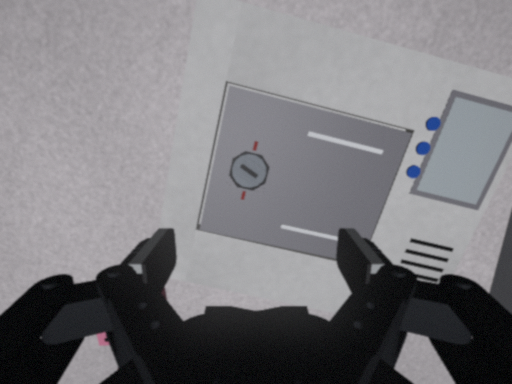

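The scene view shows the analyser at (235,225), the blue stand with the orange key at (190,133), and pink decoys at (211,100) and (232,132). The side view shows the stand at (350,295) with the key handle at (353,277). The wrist view shows the cam at (249,171), with its slot running from (241,166) to (257,177), and red marks at (255,146) and (243,196).

Run:
```python
from h import *
for n in ['scene0','side0','wrist0']:
    im,d,P=load(n); W=world(d,P); hsv=cv2.cvtColor(im,cv2.COLOR_RGB2HSV)
    print(n,'cam pos',(-P['R'].T@P['t'].ravel()).round(), 'f',P['K'][0,0].round(1))
    for nm,lo,hi in [('orange',(5,180,120),(16,255,255)),('blue',(105,180,60),(125,255,255))]:
        m=cv2.inRange(hsv,lo,hi); k,l,s,c=cv2.connectedComponentsWithStats(m)
        for i in range(1,k):
            if s[i,4]>25:
                w=W[l==i]; w=w[~np.isnan(w[:,0])]
                print(nm,s[i],c[i].round(1),'med',np.median(w,0).round(1),'min',np.percentile(w,3,0).round(1),'max',np.percentile(w,97,0).round(1))
im,d,P=load('wrist0');W=world(d,P)
for u,v in [(249,171),(241,166),(257,177),(255,146),(243,196),(229,82),(412,131),(199,229),(214,155),(195,150)]: print((u,v),W[v,u].round(1))
# crops
im,d,P=load('side0'); cv2.imwrite('pics/sc1.png',cv2.resize(im[250:325,310:390,::-1],None,fx=7,fy=7,interpolation=cv2.INTER_CUBIC))
im,d,P=load('wrist0'); cv2.imwrite('pics/wc1.png',cv2.resize(im[130:215,195:305,::-1],None,fx=7,fy=7,interpolation=cv2.INTER_CUBIC))
```

```text
scene0 cam pos [ 929.  418. 1094.] f 422.5
blue [174 122  30  23 256] [188.  134.4] med [ 509.  -326.6   48.6] min [ 456.5 -361.5   43.9] max [ 536.6 -305.9   52.4]
blue [333 255  46  42 685] [354.4 278.1] med [518.3 334.   56. ] min [476.7 280.6   5.2] max [538.2 378.   60.7]
side0 cam pos [ -19. -631.  714.] f 414.3
orange [345 273  18  16 118] [352.9 279.4] med [ 484.4 -342.6   84.7] min [ 473.  -352.9   58.9] max [ 497.9 -333.9  102.2]
blue [139  82  17  12 111] [146.8  87.6] med [676.9 791.6  80.4] min [649.3 746.7  78.1] max [704.  842.8  83.2]
blue [156 149  41  33 635] [177.8 166.7] med [486.8 289.7  33.9] min [459.  266.6   3. ] max [537.4 368.7  59.4]
blue [ 324  278   53   45 1279] [348.6 299.5] med [ 467.3 -354.6   44. ] min [ 442.6 -372.4    4.4] max [ 526.4 -308.1   51. ]
wrist0 cam pos [548.  66. 373.] f 269.7
blue [427 118  12  11 105] [432.7 123.3] med [701.5  57.1 132.2] min [697.3  52.8 131. ] max [706.3  60.5 133.7]
blue [417 143  12  10  95] [422.7 147.7] med [696.4  35.5 132.3] min [691.7  31.9 131.2] max [700.9  39.7 133.3]
blue [408 167  11  10  85] [413.1 171.2] med [691.2  14.4 132.2] min [686.6  10.7 131.1] max [695.3  18.2 133.3]
(249, 171) [541.5  14.  130.1]
(241, 166) [534.2  18.4 128.8]
(257, 177) [548.9   9.5 135. ]
(255, 146) [547.1  37.5 134.9]
(243, 196) [535.9  -8.7 134.5]
(229, 82) [525.1  90.9 128.8]
(412, 131) [686.5  50.  128.8]
(199, 229) [493.1 -42.1 133.9]
(214, 155) [510.6  29.5 134.5]
(195, 150) [493.   33.3 129.9]
```

View pics/sc1.png

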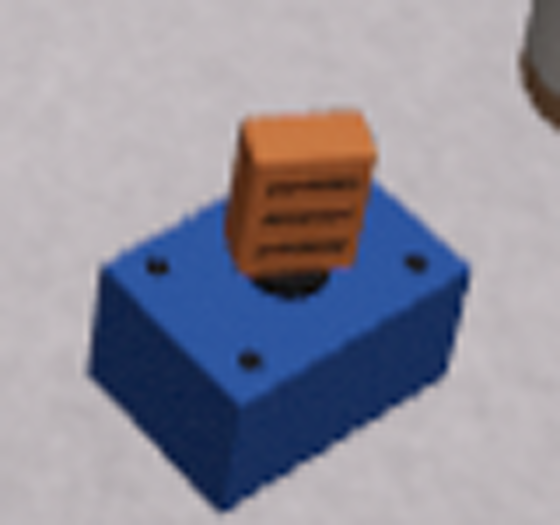

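View pics/wc1.png

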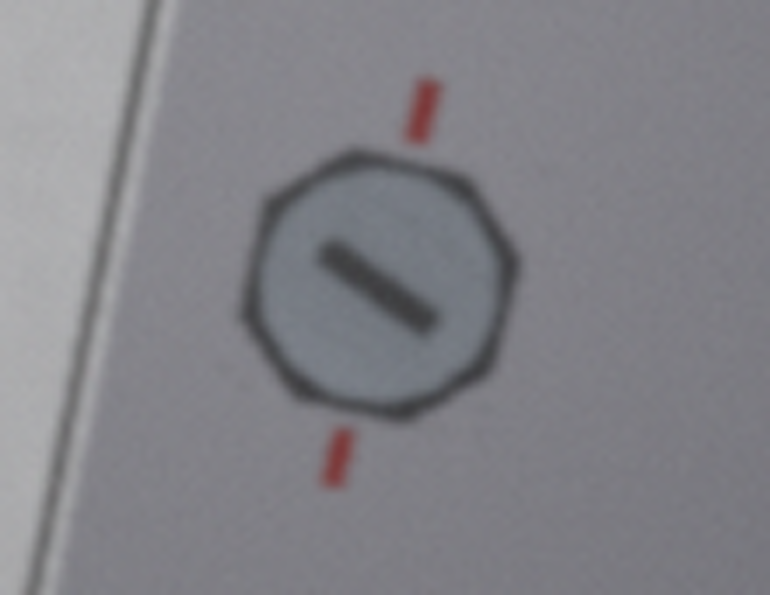

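Emit:
carry_out(plan=[{"dx":-0.04,"dy":-0.0065,"dz":-0.003},{"dx":-0.04,"dy":-0.0065,"dz":-0.003},{"dx":-0.04,"dy":-0.0065,"dz":-0.003},{"dx":-0.04,"dy":-0.0065,"dz":-0.003},{"dx":-0.04,"dy":-0.0065,"dz":-0.003},{"dx":-0.04,"dy":-0.0065,"dz":-0.003},{"dx":-0.04,"dy":-0.0065,"dz":-0.003},{"dx":-0.04,"dy":-0.0065,"dz":-0.003},{"dx":-0.04,"dy":-0.0065,"dz":-0.003},{"dx":-0.02,"dy":-0.0065,"dz":-0.003}])

```text
invalid input
```

Run:
```python
from h import *
st()
im,d,P=shot('wrist','w1');W=world(d,P);hsv=cv2.cvtColor(im,cv2.COLOR_RGB2HSV)
for nm,lo,hi in [('orange',(3,150,80),(18,255,255)),('blue',(105,150,50),(125,255,255))]:
    m=cv2.inRange(hsv,lo,hi)>0
    for zlo,zhi in [(43,58),(95,115)]:
        mm=m&(W[...,2]>zlo)&(W[...,2]<zhi)
        if mm.sum()>20:
            pts=W[mm][:,:2].astype(np.float32); print(nm,zlo,mm.sum(),cv2.minAreaRect(pts),W[mm].mean(0).round(1))
st0=0
```

```text
clock 0.15
joints [-0.042  0.312  0.014  1.513 -0.004  1.319 -0.027]
joint_velocities [ 0.    -0.001 -0.001 -0.005 -0.002  0.002  0.001]
effort [ 1.0000e-03 -3.8027e+01  1.4600e-01 -2.3085e+01  1.2000e-02  1.0000e-02
 -0.0000e+00]
ee_pos [5.49448e+02 3.70000e-02 2.30450e+02]
orientation [-3.14   0.     1.571]
contact_force [-0.492 -0.277  0.501]
moment [-0.001  0.007  0.046]
finger_gap 85.661
```

View pics/w1.png

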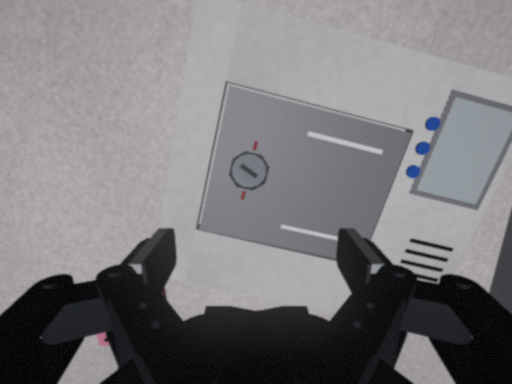

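The move was refused and nothing moved. The rows probably need every key, so I'll fill them all in.

Emit:
carry_out(plan=[{"dx":-0.04,"dy":-0.0065,"dz":-0.003,"wx":0,"wy":0,"wz":0,"jaw":1},{"dx":-0.04,"dy":-0.0065,"dz":-0.003,"wx":0,"wy":0,"wz":0,"jaw":1},{"dx":-0.04,"dy":-0.0065,"dz":-0.003,"wx":0,"wy":0,"wz":0,"jaw":1},{"dx":-0.04,"dy":-0.0065,"dz":-0.003,"wx":0,"wy":0,"wz":0,"jaw":1},{"dx":-0.04,"dy":-0.0065,"dz":-0.003,"wx":0,"wy":0,"wz":0,"jaw":1},{"dx":-0.04,"dy":-0.0065,"dz":-0.003,"wx":0,"wy":0,"wz":0,"jaw":1},{"dx":-0.04,"dy":-0.0065,"dz":-0.003,"wx":0,"wy":0,"wz":0,"jaw":1},{"dx":-0.04,"dy":-0.0065,"dz":-0.003,"wx":0,"wy":0,"wz":0,"jaw":1},{"dx":-0.04,"dy":-0.0065,"dz":-0.003,"wx":0,"wy":0,"wz":0,"jaw":1},{"dx":-0.02,"dy":-0.0065,"dz":-0.003,"wx":0,"wy":0,"wz":0,"jaw":1}])

```text
clock: 1.2
ee_pos: [482.7, -384.6, 260.7]
orientation: [-3.139, 0.002, 1.566]
contact_force: [0.4, -0.1, -0.4]
finger_gap: 85.7
```

```bash
cat > m.py <<'E'
from h import *
import sys
def meas(f):
    im,d,P=load(f);W=world(d,P);hsv=cv2.cvtColor(im,cv2.COLOR_RGB2HSV)
    for nm,lo,hi in [('orange',(3,150,60),(18,255,255)),('blue',(105,150,50),(125,255,255))]:
        m=cv2.inRange(hsv,lo,hi)>0
        for zlo,zhi in [(43,58),(98,115)]:
            mm=m&(W[...,2]>zlo)&(W[...,2]<zhi)
            if mm.sum()>20:
                pts=W[mm][:,:2].astype(np.float32); print(nm,zlo,mm.sum(),cv2.minAreaRect(pts),W[mm].mean(0).round(1))
E
python3 - <<'E'
from m import *
st()
shot('wrist','w2'); meas('w2')
E
```

```text
clock 1.2
joints [ 0.513  0.443  0.203  1.26  -0.084  1.447  0.702]
joint_velocities [ 0.283  0.132  0.036 -0.263 -0.08   0.156  0.333]
effort [-1.6290e+00 -4.4235e+01  1.5350e+00 -2.3426e+01 -2.2000e-02 -2.1900e-01
 -1.7100e-01]
ee_pos [ 482.664 -384.609  260.702]
orientation [-3.139e+00  2.000e-03  1.566e+00]
contact_force [ 0.386 -0.11  -0.439]
moment [-0.009 -0.026  0.035]
finger_gap 85.721
orange 98 372 ((660.123779296875, -343.5883483886719), (41.06648254394531, 30.54867935180664), 77.9769058227539) [ 656.  -343.3  103. ]
blue 43 156 ((497.20098876953125, -339.7907409667969), (49.0202751159668, 72.1255111694336), 89.65100860595703) [ 510.9 -336.5   50.1]
```

View pics/w2.png

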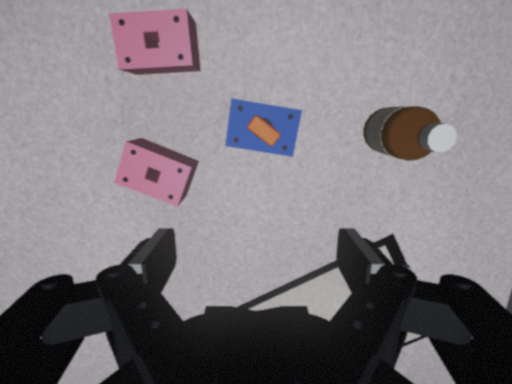

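The wrist view shows the stand top centred near (263,128) with the handle on it at (264,130), long axis running down-right. The pink decoys are at (152,40) and (155,173), and the bottle is at (410,133).

```bash
cat > m.py <<'E'
from h import *
def ray(p,P,z):
    K=P['K'];R=np.asarray(P['R']);t=np.array(P['t']).ravel()
    c=-R.T@t; r=R.T@np.array([(p[0]-K[0,2])/K[0,0],(p[1]-K[1,2])/K[1,1],1.]); return c+r*(z-c[2])/r[2]
def blob(im,lo,hi,near=None,mina=40):
    hsv=cv2.cvtColor(im,cv2.COLOR_RGB2HSV); m=cv2.inRange(hsv,lo,hi)
    k,l,s,c=cv2.connectedComponentsWithStats(m)
    o=[i for i in range(1,k) if s[i,4]>mina]
    return [(s[i],c[i],(l==i)) for i in o]
def rectw(mask,P,z):
    cs,_=cv2.findContours(mask.astype(np.uint8),cv2.RETR_EXTERNAL,cv2.CHAIN_APPROX_NONE)
    c=max(cs,key=len)[:,0]; pts=np.array([ray(p,P,z)[:2] for p in c],np.float32)
    return cv2.minAreaRect(pts)
E
python3 - <<'E'
from m import *
st()
im,d,P=shot('wrist','w3');W=world(d,P)
print('cam',(-P['R'].T@P['t'].ravel()).round(1),d[130,264],d[150,240])
for nm,lo,hi,z in [('orange',(3,140,90),(18,255,255),106),('blue',(105,140,60),(125,255,255),50)]:
    for s,c,m in blob(im,lo,hi):
        if abs(c[0]-264)<40 and abs(c[1]-130)<40:
            print(nm,s,c.round(1),'rect',rectw(m,P,z),'Wmed',np.nanmedian(W[m],0).round(1), np.nanpercentile(W[m][:,2],[5,95]).round(1))
cv2.imwrite('pics/w3c.png',cv2.resize(im[90:165,215:315,::-1],None,fx=7,fy=7,interpolation=cv2.INTER_CUBIC))
E
```

```text
clock 1.25
joints [ 0.515  0.443  0.206  1.259 -0.082  1.446  0.702]
joint_velocities [-0.031 -0.029 -0.012  0.043  0.01   0.003 -0.072]
effort [ -7.483 -43.166  -3.669 -22.885  -1.508   0.475   0.156]
ee_pos [ 480.734 -388.102  261.162]
orientation [-3.139  0.006  1.561]
contact_force [-0.932 -2.784  1.127]
moment [-0.189  0.029  0.069]
finger_gap 85.363
cam [ 480.4 -320.8  403.3] 290.53415 403.32065
orange [262 116  19  19 100] [272.1 126.6] rect ((493.9720153808594, -337.0555725097656), (8.186929702758789, 25.09998321533203), 49.348697662353516) Wmed [ 497.4 -338.5  105.9] [104.4 107.1]
blue [ 229   97   73   55 2143] [263.6 122.8] rect ((489.7157287597656, -338.28265380859375), (56.26362228393555, 85.89570617675781), 80.48790740966797) Wmed [ 487.3 -335.    50. ] [48.8 51.3]
```

View pics/w3c.png

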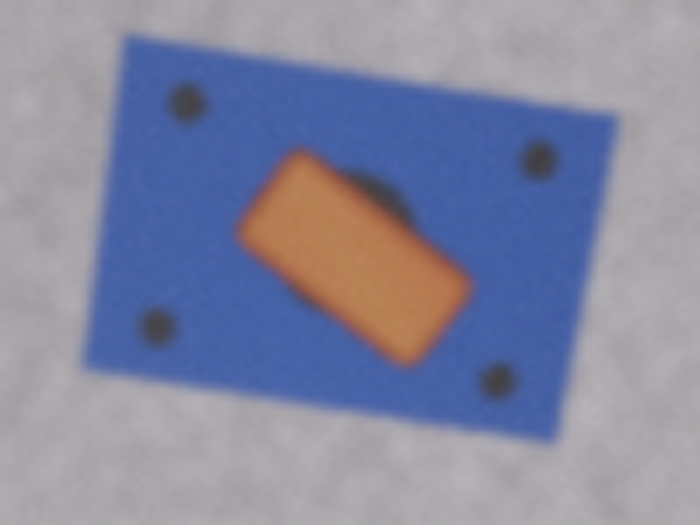

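Run:
```python
from m import *
im,d,P=load('w3')
f=lambda p:((p[0]+.5)/7-.5+215,(p[1]+.5)/7-.5+90)
for nm,z,c in [('key',106,[(300,147),(472,283),(405,368),(237,228)]),('stand',50,[(123,35),(618,115),(555,442),(82,370)])]:
    w=np.array([ray(f(p),P,z)[:2] for p in c]); print(nm,w.mean(0).round(1),[ (np.linalg.norm(w[i]-w[i-1]).round(1), np.degrees(np.arctan2(*(w[i]-w[i-1])[::-1])).round(1)) for i in range(4)])
```

```text
key [ 489.5 -337.7] [(np.float64(15.4), np.float64(50.5)), (np.float64(33.4), np.float64(-37.8)), (np.float64(16.5), np.float64(-128.4)), (np.float64(33.7), np.float64(140.2))]
stand [ 489.6 -338.6] [(np.float64(59.7), np.float64(80.7)), (np.float64(89.5), np.float64(-9.3)), (np.float64(59.6), np.float64(-99.3)), (np.float64(89.5), np.float64(170.8))]
```

Emit:
carry_out(plan=[{"dx":0.021,"dy":0.0025,"dz":0,"wx":0,"wy":0,"wz":0,"jaw":1},{"dx":0.021,"dy":0.0025,"dz":0,"wx":0,"wy":0,"wz":0,"jaw":1},{"dx":0,"dy":0,"dz":0,"wx":0,"wy":0,"wz":-8.5,"jaw":1},{"dx":0,"dy":0,"dz":0,"wx":0,"wy":0,"wz":-8.5,"jaw":1},{"dx":0,"dy":0,"dz":0,"wx":0,"wy":0,"wz":-8.5,"jaw":1},{"dx":0,"dy":0,"dz":0,"wx":0,"wy":0,"wz":-8.5,"jaw":1},{"dx":0,"dy":0,"dz":0,"wx":0,"wy":0,"wz":-8.5,"jaw":1},{"dx":0,"dy":0,"dz":0,"wx":0,"wy":0,"wz":-8.5,"jaw":1},{"dx":0,"dy":0,"dz":0,"wx":0,"wy":0,"wz":0,"jaw":1},{"dx":0,"dy":0,"dz":0,"wx":0,"wy":0,"wz":0,"jaw":1}])

```text
clock: 2.3
ee_pos: [490.5, -336.7, 261.2]
orientation: [3.141, -0.001, 2.46]
contact_force: [-0.1, -0.5, -0.9]
finger_gap: 85.1
```

Run:
```python
from m import *
st()
im,d,P=shot('wrist','w4');W=world(d,P)
cv2.imwrite('pics/w4c.png',cv2.resize(im[200:310,186:326,::-1],None,fx=5,fy=5,interpolation=cv2.INTER_CUBIC))
print((-P['R'].T@P['t'].ravel()).round(1))
```

```text
clock 2.3
joints [ 0.554  0.393  0.028  1.324 -0.012  1.425  1.471]
joint_velocities [-0.001  0.002  0.014 -0.003  0.002  0.     0.009]
effort [ 4.4000e-02 -4.2209e+01  2.2300e-01 -2.3571e+01  4.0000e-03  6.0000e-03
  3.1000e-02]
ee_pos [ 490.456 -336.691  261.153]
orientation [ 3.141e+00 -1.000e-03  2.460e+00]
contact_force [-0.073 -0.544 -0.919]
moment [ 0.004 -0.024  0.014]
finger_gap 85.14
[ 436.9 -295.3  403.8]
```

View pics/w4.png

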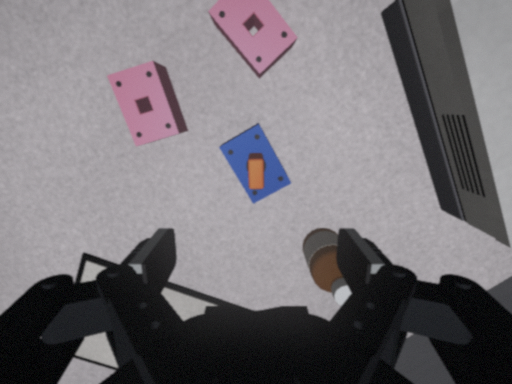

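View pics/w4c.png

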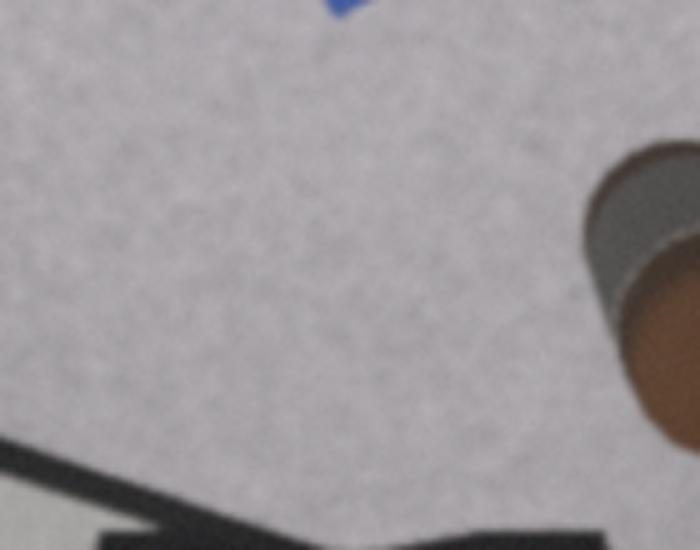

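Run:
```python
from m import *
im,d,P=load('w4');W=world(d,P)
cv2.imwrite('pics/w4c.png',cv2.resize(im[115:210,206:306,::-1],None,fx=6,fy=6,interpolation=cv2.INTER_CUBIC))
# bottle from w2
i2,d2,P2=load('w3');W2=world(d2,P2)
print('cap', W2[137,440].round(1), 'shoulder',W2[133,405].round(1))
print('proj of tcp axis at z106', proj([490.5,-336.7,106],P), 'z50',proj([490.5,-336.7,50],P))
```

```text
cap [ 663.9 -348.6  129.5] shoulder [ 645.7 -347.    97.4]
proj of tcp axis at z106 [257.16991913 174.01885796] z50 [256.9503376  164.67860604]
```

View pics/w4c.png

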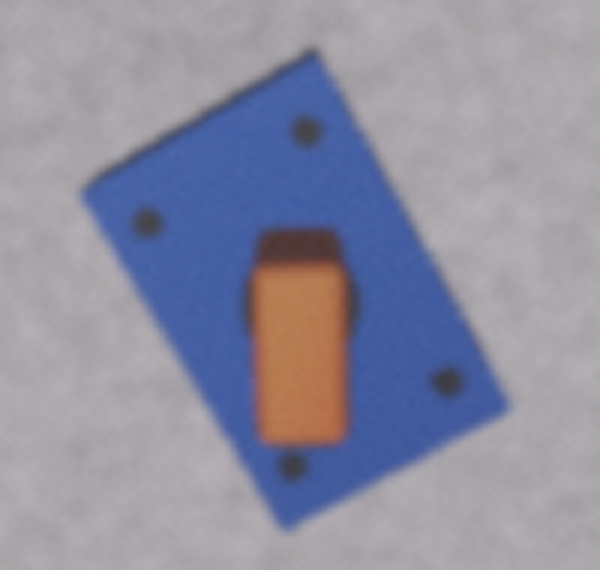

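The handle is now aligned with the image's vertical axis, with its top spanning x 252–350 and y 262–446 in the crop.

Run:
```python
from m import *
im,d,P=load('w4')
f=lambda p:((p[0]+.5)/6-.5+206,(p[1]+.5)/6-.5+115)
for nm,z,c in [('key',106,[(253,262),(347,262),(350,442),(257,446)]),('stand',50,[(84,190),(315,48),(510,407),(287,530)])]:
    w=np.array([ray(f(p),P,z)[:2] for p in c]); print(nm,w.mean(0).round(1),[ (np.linalg.norm(w[i]-w[i-1]).round(1), np.degrees(np.arctan2(*(w[i]-w[i-1])[::-1])).round(1)) for i in range(4)])
print(np.degrees(2.46))
```

```text
key [ 489.2 -337.6] [(np.float64(35.5), np.float64(141.7)), (np.float64(17.4), np.float64(50.9)), (np.float64(34.7), np.float64(-37.7)), (np.float64(17.8), np.float64(-126.6))]
stand [ 489.3 -337.9] [(np.float64(89.7), np.float64(170.3)), (np.float64(58.6), np.float64(81.8)), (np.float64(90.5), np.float64(-9.9)), (np.float64(58.3), np.float64(-98.9))]
140.9476176021825
```

Emit:
carry_out(plan=[{"dx":0.0003,"dy":-0.0015,"dz":0.025,"wx":0,"wy":0,"wz":-0.5,"jaw":1},{"dx":0,"dy":0,"dz":0.025,"wx":0,"wy":0,"wz":0,"jaw":1},{"dx":0,"dy":0,"dz":0.025,"wx":0,"wy":0,"wz":0,"jaw":1},{"dx":0,"dy":0,"dz":0.025,"wx":0,"wy":0,"wz":0,"jaw":1},{"dx":0,"dy":0,"dz":0.025,"wx":0,"wy":0,"wz":0,"jaw":1},{"dx":0,"dy":0,"dz":0.025,"wx":0,"wy":0,"wz":0,"jaw":1},{"dx":0,"dy":0,"dz":0.025,"wx":0,"wy":0,"wz":0,"jaw":1},{"dx":0,"dy":0,"dz":0.015,"wx":0,"wy":0,"wz":0,"jaw":1},{"dx":0,"dy":0,"dz":0.007,"wx":0,"wy":0,"wz":0,"jaw":1},{"dx":0,"dy":0,"dz":0,"wx":0,"wy":0,"wz":0,"jaw":1}])

```text
clock: 3.35
ee_pos: [488.4, -338.3, 63.3]
orientation: [-3.141, -0.002, 2.469]
contact_force: [0.7, 0.8, 0.5]
finger_gap: 85.2
```

Run:
```python
from m import *
st()
im,d,P=shot('wrist','w5')
```

```text
clock 3.35
joints [ 0.563  0.541  0.02   1.605 -0.012  0.998  1.485]
joint_velocities [ 0.003 -0.023  0.    -0.031  0.002  0.007  0.006]
effort [-5.0000e-03 -4.4487e+01  3.2600e-01 -1.9812e+01  1.0000e-02 -8.2000e-02
 -8.0000e-03]
ee_pos [ 488.352 -338.289   63.331]
orientation [-3.141e+00 -2.000e-03  2.469e+00]
contact_force [0.73  0.783 0.51 ]
moment [-0.026 -0.    -0.029]
finger_gap 85.233
```

View pics/w5.png

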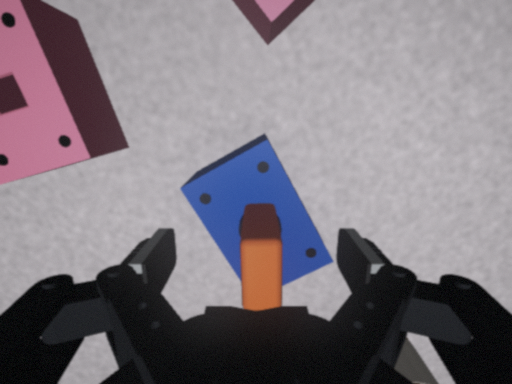

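The handle, centred at column 262, sits about 2 mm to the right of the finger centre at column 256. I'll shift 1.5 mm and close.

Emit:
carry_out(plan=[{"dx":0,"dy":0.0015,"dz":0,"wx":0,"wy":0,"wz":0,"jaw":0.7},{"dx":0,"dy":0,"dz":0,"wx":0,"wy":0,"wz":0,"jaw":0.4},{"dx":0,"dy":0,"dz":0,"wx":0,"wy":0,"wz":0,"jaw":0.0},{"dx":0,"dy":0,"dz":0,"wx":0,"wy":0,"wz":0,"jaw":0.0},{"dx":0,"dy":0,"dz":0,"wx":0,"wy":0,"wz":0,"jaw":0.0},{"dx":0,"dy":0,"dz":0,"wx":0,"wy":0,"wz":0,"jaw":0.0},{"dx":0,"dy":0,"dz":0,"wx":0,"wy":0,"wz":0,"jaw":0.0},{"dx":0,"dy":0,"dz":0,"wx":0,"wy":0,"wz":0,"jaw":0.0},{"dx":0,"dy":0,"dz":0,"wx":0,"wy":0,"wz":0,"jaw":0.0},{"dx":0,"dy":0,"dz":0,"wx":0,"wy":0,"wz":0,"jaw":0.0}], force=60)

```text
clock: 4.4
ee_pos: [490.1, -338.1, 64.8]
orientation: [-3.142, 0.001, 2.47]
contact_force: [-0.5, 0.2, 3.7]
finger_gap: 17.5
```

Run:
```python
from m import *
st()
im,d,P=shot('wrist','w6')
shot('side','s6')
```

```text
clock 4.4
joints [ 0.561  0.539  0.02   1.603 -0.012  0.998  1.484]
joint_velocities [-0.001  0.001  0.     0.001 -0.    -0.001  0.001]
effort [-8.0000e-02 -4.2660e+01  2.0900e-01 -1.8708e+01 -4.0000e-02 -7.8000e-02
  0.0000e+00]
ee_pos [ 490.085 -338.069   64.751]
orientation [-3.142e+00  1.000e-03  2.470e+00]
contact_force [-0.484  0.242  3.718]
moment [-0.024  0.085 -0.001]
finger_gap 17.53
```

View pics/w6.png

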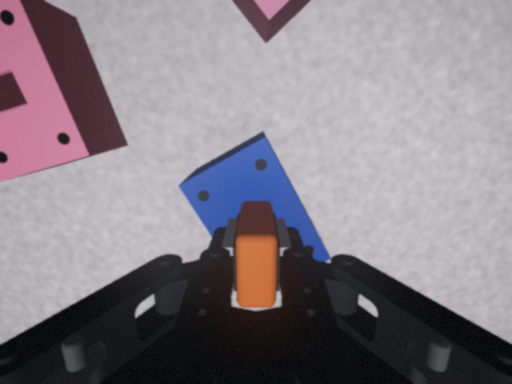

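Run:
```python
from m import *
im,d,P=load('wrist0')
f=lambda p:((p[0]+.5)/7-.5+195,(p[1]+.5)/7-.5+130)
r=lambda p,z:ray(f(p),P,z)[:2]
c=r((381,285),135); a,b=r((328,250),135),r((432,326),135); m1,m2=r((423,110),135),r((338,460),135)
ang=lambda v:np.degrees(np.arctan2(v[1],v[0]))
print('cam',c,'slot mid',(a+b)/2,'len',np.linalg.norm(a-b),'ang',ang(a-b),'marks',ang(m1-m2),(m1+m2)/2)
i,dd,PP=load('w4')
t=np.array([490.5,-336.7,261.2]);y=2.46
Rt=np.array([[np.cos(y),np.sin(y),0],[np.sin(y),-np.cos(y),0],[0,0,-1]])
for q in [(0,0,0),(0,0,56),(0,0,80),(0,0,110),(0,0,-40)]: print(q,proj(t+Rt@np.array(q),PP).round(1))
```

```text
cam [541.65863678  15.74272266] slot mid [541.56331     15.32163315] len 16.637980518657265 ang 143.1215308972503 marks 76.22445799748748 [541.45229699  15.16339413]
(0, 0, 0) [258.6 233.8]
(0, 0, 56) [257.8 202.4]
(0, 0, 80) [257.6 193.4]
(0, 0, 110) [257.4 184.4]
(0, 0, -40) [259.5 274. ]
```

Emit:
carry_out(plan=[{"dx":0,"dy":0,"dz":-0.005,"wx":0,"wy":0,"wz":0,"jaw":0.0},{"dx":0,"dy":0,"dz":-0.01,"wx":0,"wy":0,"wz":0,"jaw":0.0},{"dx":0,"dy":0,"dz":-0.02,"wx":0,"wy":0,"wz":0,"jaw":0.0},{"dx":0,"dy":0,"dz":-0.03,"wx":0,"wy":0,"wz":0,"jaw":0.0},{"dx":0,"dy":0,"dz":-0.03,"wx":0,"wy":0,"wz":0,"jaw":0.0},{"dx":0,"dy":0,"dz":-0.03,"wx":0,"wy":0,"wz":0,"jaw":0.0},{"dx":0,"dy":0,"dz":-0.03,"wx":0,"wy":0,"wz":0,"jaw":0.0},{"dx":0,"dy":0,"dz":-0.02,"wx":0,"wy":0,"wz":0,"jaw":0.0},{"dx":0,"dy":0,"dz":-0.01,"wx":0,"wy":0,"wz":0,"jaw":0.0},{"dx":0,"dy":0,"dz":0,"wx":0,"wy":0,"wz":0,"jaw":0.0}])

```text
clock: 5.5
ee_pos: [490.3, -338.1, 250.8]
orientation: [3.141, 0.003, 2.47]
contact_force: [0.1, -1.0, -1.0]
finger_gap: 17.2
```

Run:
```python
from m import *
st()
im,d,P=shot('wrist','w7')
```

```text
clock 5.5
joints [ 0.556  0.395  0.027  1.346 -0.011  1.398  1.482]
joint_velocities [ 0.001  0.026  0.001  0.053  0.    -0.02  -0.001]
effort [-1.2000e-02 -4.3060e+01  3.0100e-01 -2.4058e+01  1.1000e-02  1.2700e-01
  0.0000e+00]
ee_pos [ 490.277 -338.095  250.764]
orientation [3.141e+00 3.000e-03 2.470e+00]
contact_force [ 0.094 -1.03  -0.975]
moment [ 0.018 -0.046  0.02 ]
finger_gap 17.223
```

View pics/w7.png

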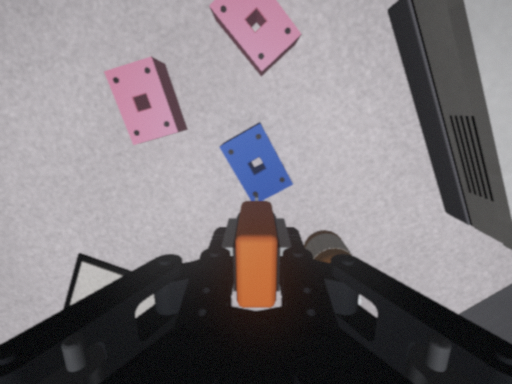

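The key is lifted and the stand's empty hole is visible at (257,164). The slot measured 143° at (541.6,15.4), and the marks point to 76°. I'll hover over the latch at the same relative height as the w4 look, so that camera bias cancels.

Emit:
carry_out(plan=[{"dx":0.01,"dy":0.017,"dz":-0.006,"wx":0,"wy":0,"wz":0,"jaw":0.0},{"dx":0.022,"dy":0.038,"dz":-0.006,"wx":0,"wy":0,"wz":0,"jaw":0.0},{"dx":0.022,"dy":0.038,"dz":-0.006,"wx":0,"wy":0,"wz":0,"jaw":0.0},{"dx":0.022,"dy":0.038,"dz":-0.006,"wx":0,"wy":0,"wz":0,"jaw":0.0},{"dx":0.022,"dy":0.038,"dz":-0.006,"wx":0,"wy":0,"wz":0,"jaw":0.0},{"dx":0.022,"dy":0.038,"dz":-0.006,"wx":0,"wy":0,"wz":0,"jaw":0.0},{"dx":0.022,"dy":0.038,"dz":-0.003,"wx":0,"wy":0,"wz":0,"jaw":0.0},{"dx":0.022,"dy":0.038,"dz":0,"wx":0,"wy":0,"wz":0,"jaw":0.0},{"dx":0.0115,"dy":0.0195,"dz":0,"wx":0,"wy":0,"wz":0,"jaw":0.0},{"dx":0.004,"dy":0.006,"dz":0,"wx":0,"wy":0,"wz":-1.5,"jaw":0.0}])

```text
clock: 6.55
ee_pos: [540.3, 19.9, 286.3]
orientation: [-3.141, -0.004, 2.504]
contact_force: [0.9, -0.3, -1.1]
finger_gap: 17.1
```

Emit:
carry_out(plan=[{"dx":0,"dy":0,"dz":0,"wx":0,"wy":0,"wz":0,"jaw":0.0},{"dx":0,"dy":0,"dz":0,"wx":0,"wy":0,"wz":0,"jaw":0.0},{"dx":0,"dy":0,"dz":0,"wx":0,"wy":0,"wz":0,"jaw":0.0},{"dx":0,"dy":0,"dz":0,"wx":0,"wy":0,"wz":0,"jaw":0.0},{"dx":0,"dy":0,"dz":0,"wx":0,"wy":0,"wz":0,"jaw":0.0},{"dx":0,"dy":0,"dz":0,"wx":0,"wy":0,"wz":0,"jaw":0.0},{"dx":0,"dy":0,"dz":0,"wx":0,"wy":0,"wz":0,"jaw":0.0},{"dx":0,"dy":0,"dz":0,"wx":0,"wy":0,"wz":0,"jaw":0.0},{"dx":0,"dy":0,"dz":0,"wx":0,"wy":0,"wz":0,"jaw":0.0},{"dx":0,"dy":0,"dz":0,"wx":0,"wy":0,"wz":0,"jaw":0.0}])

```text
clock: 7.55
ee_pos: [541.3, 15.5, 288.3]
orientation: [3.142, 0.0, 2.496]
contact_force: [0.5, 1.2, -0.4]
finger_gap: 17.6
```

Run:
```python
from m import *
st()
im,d,P=shot('wrist','w8'); W=world(d,P); print(W[165,256].round(1))
cv2.imwrite('pics/w8c.png',cv2.resize(im[130:220,206:306,::-1],None,fx=6,fy=6,interpolation=cv2.INTER_CUBIC))
```

```text
clock 7.55
joints [ 0.063  0.277 -0.162  1.421  0.045  1.447  0.827]
joint_velocities [-0.001  0.002  0.     0.    -0.001  0.     0.   ]
effort [ 1.4000e-02 -3.7067e+01 -1.0100e+00 -2.3907e+01  1.4000e-02  2.0000e-03
  0.0000e+00]
ee_pos [541.333  15.494 288.322]
orientation [3.142 0.    2.496]
contact_force [ 0.508  1.156 -0.376]
moment [0.049 0.053 0.009]
finger_gap 17.632
[532.1  20.7 134.6]
```

View pics/w8c.png

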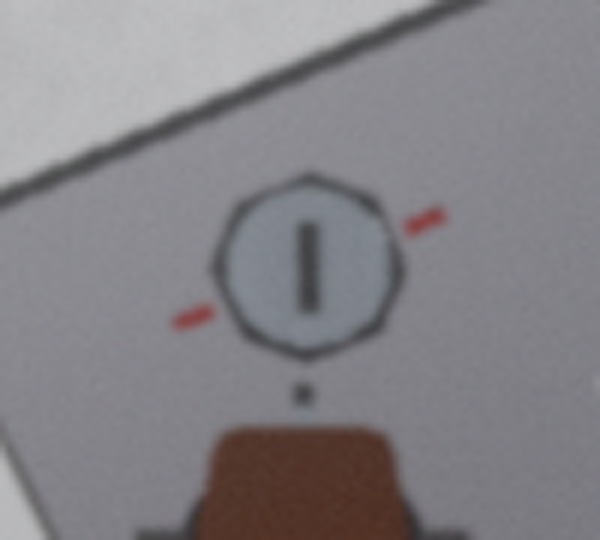

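The slot centre is at (257.1,174.1) and vertical. The blade's edge shows as a dark dot at (256,195). The slot is therefore about 1.5 mm to tool +y and 0.4 mm to -x. I'll correct for that and go down to about 7 mm above it.

Emit:
carry_out(plan=[{"dx":-0.0004,"dy":0.0015,"dz":0.005,"wx":0,"wy":0,"wz":0,"jaw":0.0},{"dx":0,"dy":0,"dz":0.012,"wx":0,"wy":0,"wz":0,"jaw":0.0},{"dx":0,"dy":0,"dz":0.015,"wx":0,"wy":0,"wz":0,"jaw":0.0},{"dx":0,"dy":0,"dz":0.015,"wx":0,"wy":0,"wz":0,"jaw":0.0},{"dx":0,"dy":0,"dz":0.015,"wx":0,"wy":0,"wz":0,"jaw":0.0},{"dx":0,"dy":0,"dz":0.015,"wx":0,"wy":0,"wz":0,"jaw":0.0},{"dx":0,"dy":0,"dz":0.01,"wx":0,"wy":0,"wz":0,"jaw":0.0},{"dx":0,"dy":0,"dz":0.003,"wx":0,"wy":0,"wz":0,"jaw":0.0},{"dx":0,"dy":0,"dz":0,"wx":0,"wy":0,"wz":0,"jaw":0.0},{"dx":0,"dy":0,"dz":0,"wx":0,"wy":0,"wz":0,"jaw":0.0}])

```text
clock: 8.6
ee_pos: [543.1, 16.4, 198.9]
orientation: [3.141, 0.001, 2.496]
contact_force: [0.5, 0.3, -1.2]
finger_gap: 17.2
```

Run:
```python
from m import *
st()
im,d,P=shot('wrist','w9'); W=world(d,P)
cv2.imwrite('pics/w9c.png',cv2.resize(im[120:240,196:316,::-1],None,fx=5,fy=5,interpolation=cv2.INTER_CUBIC))
im,d,P=shot('side','s9'); p=proj([542,16,140],P).astype(int); print(p)
cv2.imwrite('pics/s9c.png',cv2.resize(im[p[1]-50:p[1]+40,p[0]-50:p[0]+50,::-1],None,fx=6,fy=6,interpolation=cv2.INTER_CUBIC))
```

```text
clock 8.6
joints [ 0.064  0.323 -0.163  1.58   0.055  1.242  0.816]
joint_velocities [-0.001 -0.005 -0.001 -0.01   0.001 -0.001  0.   ]
effort [ 1.2000e-02 -3.7623e+01 -1.1730e+00 -2.2467e+01  1.4000e-02  1.5000e-02
 -0.0000e+00]
ee_pos [543.088  16.432 198.922]
orientation [3.141e+00 1.000e-03 2.496e+00]
contact_force [ 0.544  0.329 -1.205]
moment [-0.     0.015 -0.001]
finger_gap 17.247
[253 170]
```

View pics/w9c.png

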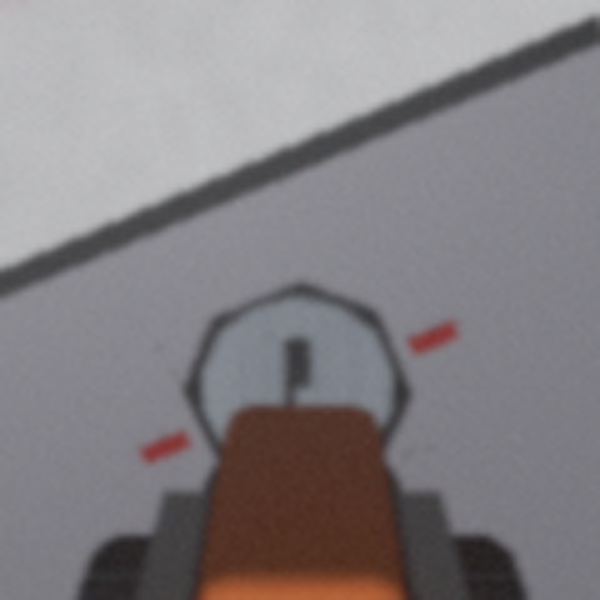

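View pics/s9c.png

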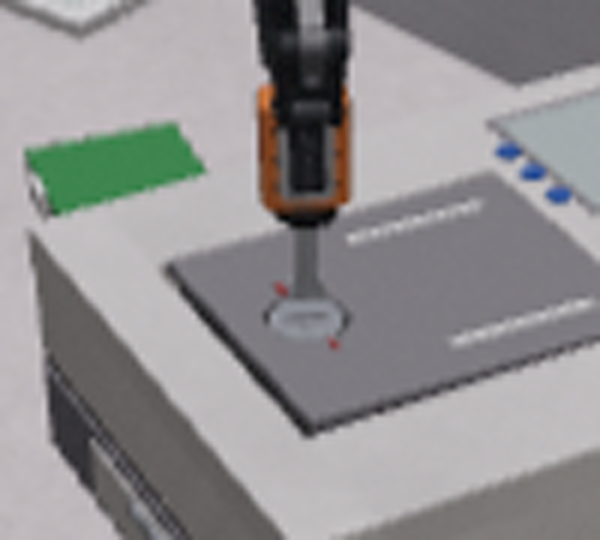

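Run:
```python
from m import *
im,d,P=load('w9')
c=im[183:203,240:272].copy()
g=cv2.normalize(c,None,0,255,cv2.NORM_MINMAX)
cv2.imwrite('pics/w9d.png',cv2.resize(g[:,:,::-1],None,fx=24,fy=24,interpolation=cv2.INTER_CUBIC))
print(im[183:203,248:264].mean(2).astype(int))
```

```text
[[133 132 134 135 134 135 135 134 133 134 136 134 132 135 134 131]
 [134 132 134 135 134 135 135 135 135 133 135 133 131 131 134 132]
 [133 134 134 134 135 134 134 132 132 135 134 134 132 132 133 130]
 [132 130 129 135 135 132 127 126 127 129 132 131 132 132 134 133]
 [131 131 129 130 129 117 108 101 104 115 125 130 133 132 132 133]
 [132 130 131 127 113  90  77  73  77  94 116 130 131 132 132 132]
 [132 132 131 128 111  80  63  61  64  83 111 127 133 130 133 133]
 [133 132 133 127 110  84  64  60  65  84 109 126 129 131 132 132]
 [132 132 130 128 110  85  64  57  63  79 108 127 130 130 133 134]
 [132 131 132 127 113  84  64  60  62  76 106 126 131 131 133 134]
 [132 130 131 126 110  86  64  60  62  76 107 126 130 132 132 132]
 [131 130 129 125 110  84  65  64  63  79 109 125 131 131 134 133]
 [130 130 130 127 112  85  63  62  65  82 108 124 129 129 133 132]
 [131 129 131 125 110  81  65  68  75  87 111 124 129 133 131 133]
 [132 129 129 126 113  84  75  87  95 105 119 125 130 129 132 132]
 [132 130 129 127 110  87  84 104 120 125 129 127 132 132 131 131]
 [127 128 129 124 109  84  86 109 126 129 129 128 129 130 130 129]
 [115 113 115 109 100  79  79 101 113 117 115 114 116 117 118 118]
 [ 77  79  81  80  76  66  68  79  84  82  82  84  83  81  83  85]
 [ 59  59  60  60  61  59  61  64  64  64  62  61  63  67  62  61]]
```

View pics/w9d.png

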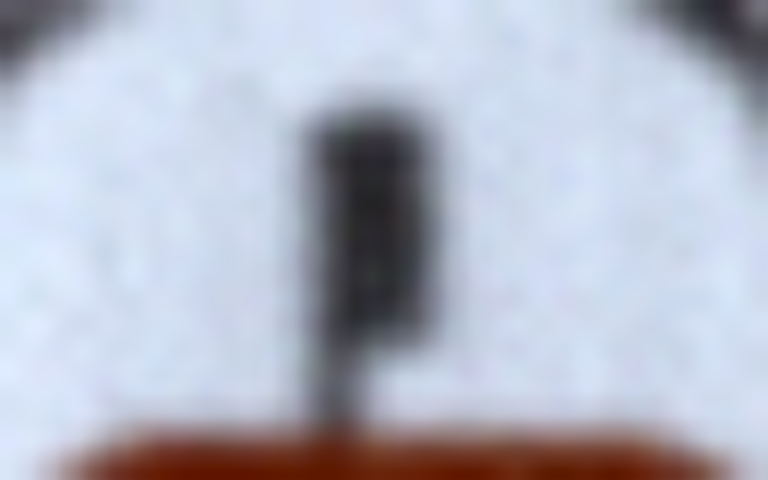

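Run:
```python
from m import *
im,d,P=load('w8')
print(im[188:204,248:266].mean(2).astype(int))
im,d,P=load('w9')
print(d[188:204,246:266].astype(int))
```

```text
[[129 120 115 105  92  83  77  80  82  79  80  80  84  88  99 113 122 128]
 [134 132 131 126 117 104  97  86  77  76  83  96 103 113 124 129 130 134]
 [134 134 133 131 130 128 122 118 106 103 113 124 129 129 132 133 131 130]
 [133 133 134 133 133 133 132 130 126 127 129 132 132 132 131 133 132 130]
 [132 133 133 134 131 131 133 131 128 132 132 130 132 132 132 132 131 132]
 [133 133 133 133 132 131 128 120 117 119 127 130 132 132 132 131 130 131]
 [131 134 132 132 133 129 119  98  88  96 116 129 132 132 132 133 131 130]
 [132 131 132 133 131 130 114  89  73  81 107 126 131 131 130 130 129 128]
 [132 132 132 131 132 129 115  90  78  89 110 127 129 130 130 130 131 130]
 [132 132 131 133 131 130 120 106 100 104 118 131 132 129 131 130 131 130]
 [132 132 130 130 130 131 127 125 126 123 126 130 132 133 130 129 131 132]
 [130 128 130 129 129 128 128 129 126 128 128 129 129 129 128 128 126 129]
 [118 116 117 116 115 116 115 115 115 116 114 114 117 115 116 115 114 115]
 [ 86  86  85  86  85  83  82  84  84  83  84  84  83  84  85  83  85  83]
 [ 62  63  67  62  66  66  63  64  63  62  63  61 
[... 761 characters left out ...]
 218 217
  218 217]
 [219 216 216 217 217 216 219 221 201 203 201 201 217 217 217 216 216 217
  216 216]
 [217 217 217 217 218 217 218   0 198 199 198 199 216 217 217 217 217 217
  217 217]
 [218 219 218 218 218 217 218 221 198 198 199 198 218 218 217 218 218 217
  217 217]
 [217 218 217 219 218 216 218 222 199 199 197 198 217 218 218 217 218 217
  218 217]
 [218 219 218 218 217 218 219 222 198 198 199 198 218 217 217 218 217 217
  218 218]
 [154 155 155 155 155 155 155 153 154 155 155 155 154 155 155 155 154 155
  155 155]
 [154 154 152 154 152 154 154 154 153 153 154 153 153 153 154 153 153 152
  154 153]
 [152 151 152 152 152 151 151 151 152 151 151 152 153 150 152 151   0 152
  152 151]]
```

Run:
```python
from m import *
im,d,P=load('w9'); W=world(d,P); y=2.496
ax=np.array([np.cos(y),np.sin(y),0]); ay=np.array([np.sin(y),-np.cos(y),0])
T=np.array([543,16.4,0])
from numpy import *
def g(r,c): w=W[r,c]-T; return round(w@ax,1),round(w@ay,1),round(W[r,c][2],1)
for r in range(184,200): print(r,[g(r,c) for c in (253,255,256,260)])
```

```text
184 [(np.float64(12.2), np.float64(-3.7), np.float64(133.7)), (np.float64(12.3), np.float64(-2.1), np.float64(134.0)), (np.float64(12.2), np.float64(-1.3), np.float64(133.8)), (np.float64(12.1), np.float64(1.9), np.float64(133.5))]
185 [(np.float64(11.5), np.float64(-3.7), np.float64(134.3)), (np.float64(11.5), np.float64(-2.1), np.float64(134.0)), (np.float64(11.5), np.float64(-1.3), np.float64(134.2)), (np.float64(11.3), np.float64(1.9), np.float64(133.6))]
186 [(np.float64(10.7), np.float64(-3.7), np.float64(134.1)), (np.float64(10.3), np.float64(-2.1), np.float64(133.0)), (np.float64(10.3), np.float64(-1.3), np.float64(132.8)), (np.float64(10.5), np.float64(1.9), np.float64(133.5))]
187 [(np.float64(9.7), np.float64(-3.7), np.float64(133.7)), (np.float64(10.1), np.float64(-2.1), np.float64(135.0)), (np.float64(9.7), np.float64(-1.3), np.float64(133.6)), (np.float64(9.6), np.float64(1.9), np.float64(133.2))]
188 [(np.float64(8.2), np.float64(-3.7), np.float64(131.5)), (np.float64(7.8), np.float64(-2.1), np.float64(130.0)), (np.float64(8.0), np.float64(-1.3), np.float64(130.5)), (n
[... 1860 characters left out ...]
float64(134.4))]
197 [(np.float64(nan), np.float64(nan), np.float64(nan)), (np.float64(6.9), np.float64(-2.1), np.float64(151.2)), (np.float64(7.3), np.float64(-1.3), np.float64(152.5)), (np.float64(1.4), np.float64(1.9), np.float64(134.0))]
198 [(np.float64(-0.6), np.float64(-3.8), np.float64(130.3)), (np.float64(6.4), np.float64(-2.1), np.float64(152.1)), (np.float64(6.2), np.float64(-1.3), np.float64(151.2)), (np.float64(0.6), np.float64(1.9), np.float64(134.1))]
199 [(np.float64(-1.7), np.float64(-3.8), np.float64(129.7)), (np.float64(5.6), np.float64(-2.1), np.float64(151.9)), (np.float64(6.0), np.float64(-1.3), np.float64(153.2)), (np.float64(-0.4), np.float64(1.9), np.float64(133.5))]
```

Emit:
carry_out(plan=[{"dx":0.0007,"dy":-0.0007,"dz":0,"wx":0,"wy":0,"wz":0,"jaw":0.0},{"dx":0,"dy":0,"dz":0,"wx":0,"wy":0,"wz":0,"jaw":0.0},{"dx":0,"dy":0,"dz":0.001,"wx":0,"wy":0,"wz":0,"jaw":0.0},{"dx":0,"dy":0,"dz":0.002,"wx":0,"wy":0,"wz":0,"jaw":0.0},{"dx":0,"dy":0,"dz":0.002,"wx":0,"wy":0,"wz":0,"jaw":0.0},{"dx":0,"dy":0,"dz":0.001,"wx":0,"wy":0,"wz":0,"jaw":0.0},{"dx":0,"dy":0,"dz":0,"wx":0,"wy":0,"wz":0,"jaw":0.0},{"dx":0,"dy":0,"dz":0,"wx":0,"wy":0,"wz":0,"jaw":0.0},{"dx":0,"dy":0,"dz":0,"wx":0,"wy":0,"wz":0,"jaw":0.0},{"dx":0,"dy":0,"dz":0,"wx":0,"wy":0,"wz":0,"jaw":0.0}])

```text
clock: 9.7
ee_pos: [541.7, 16.2, 192.4]
orientation: [3.141, 0.0, 2.496]
contact_force: [0.1, 0.4, -0.7]
finger_gap: 17.4
```

```bash
cat > d.py <<'E'
from m import *
import sys
f=sys.argv[1]
s=readout.observe(); print(np.round(s['ee_pos'],2),np.round(s['orientation'],4),'F',np.round(s['contact_force'],2),'M',np.round(s['moment'],3),'g',round(s['finger_gap'],1),s['clock'])
im,d,P=shot('wrist',f)
print(d[184:202,246:266].astype(int))
E
python3 d.py w10
```

```text
[541.66  16.23 192.41] [3.1415e+00 2.0000e-04 2.4959e+00] F [ 0.06  0.39 -0.68] M [ 0.007 -0.017 -0.027] g 17.4 9.7
[[212 208 210 208 208 206 208 209 208 207 209 207 208 208 208 208 208 208
  209 210]
 [208 209 209 208 209 208 209 207 208 207 209 208 208 208 209 208 209 209
  209 209]
 [209 209 208 209 209 208 207 208 208 208 209 208 209 208 208 208 209 208
  208 207]
 [209 208 209 209 209 208 208 208 208 207 208 209 208 207 207 207 208 209
  209 208]
 [209 208 208 209 208 210 208 210 208 209 208 207 207 207 209 210 209 209
  210 209]
 [208 210 209 208 208 208 209 209 207 209 208 208 209 209 209 209 208 209
  210 209]
 [209 209 209 209 209 208 208 210 210 210 209 210 210 208 210 209 208 208
  209 208]
 [209 208 209 209 210 210 209 209 210 212 212 212 210 209 209 209 209 209
  208 209]
 [210 210 210 210 210 210 209 210 214 214 213 213 213 210 209 209 210 209
  210 210]
 [210 209 210 210 209 209 209 210 214 213 213 213 214 209 209 210 210 210
  209 210]
 [208 211 211 210 210 210 210 210 206 207 206 206 214 209 209 210 209 210
  210 211]
 [209 210 210 210 210 209 210 210 204 203 203 204 214 211 210 209 210 210
  210 210]
 [210 210 209 210 211 212 210 210 201 201 201 201 213 211 210 210 212 211
  211 210]
 [209 211 212 210 210 210 210 212 200 198 199 198 215 210 210 211 211 211
  210 209]
 [211 211 211 211 211 211 211 212 198 198 199 199 214 210 211 210 211 209
  211 211]
 [211 212 212 211 211 211 212 211 198 198 199 199 215 211 211 211 211 212
  212 211]
 [211 211 210 211 210 212 213 212 198 199 199 199 216 211 210 212 210 212
  212 211]
 [156 155 155 155 154 156 154 156 156 155 155 154 155 155 155 154 155 154
  154 155]]
```

Run:
```python
from m import *
im,d,P=load('w10'); W=world(d,P); y=2.496
ax=np.array([np.cos(y),np.sin(y),0]); ay=np.array([np.sin(y),-np.cos(y),0]); T=np.array([541.7,16.2,0])
for r in range(188,199): print(r,im[r,250:262].mean(1).astype(int),[(float(round((W[r,c]-T)@ax,1)),float(round((W[r,c]-T)@ay,1)),float(round(W[r,c][2],1))) for c in (251,255,256,260)])
```

```text
188 [132 133 134 135 135 135 132 135 133 135 134 134] [(10.6, -5.3, 132.7), (10.7, -2.2, 133.1), (11.2, -1.4, 134.8), (10.8, 1.7, 133.6)]
189 [135 131 133 131 132 134 131 129 131 133 135 132] [(10.2, -5.3, 134.3), (9.9, -2.2, 133.1), (10.3, -1.4, 134.4), (10.0, 1.7, 133.5)]
190 [135 132 128 123 121 121 119 116 122 129 132 131] [(9.5, -5.3, 134.7), (9.1, -2.2, 133.1), (9.2, -1.4, 133.4), (8.9, 1.7, 132.6)]
191 [130 131 130 120 107  93  84  86  96 116 128 129] [(8.4, -5.3, 133.4), (7.7, -2.2, 131.2), (7.5, -1.4, 130.7), (8.4, 1.7, 133.7)]
192 [131 130 128 114  90  69  68  60  76 107 125 130] [(7.6, -5.3, 133.5), (6.4, -2.2, 129.6), (6.5, -1.4, 130.0), (7.8, 1.7, 134.2)]
193 [132 132 126 114  87  66  62  60  71 104 126 131] [(6.9, -5.3, 134.1), (5.8, -2.2, 130.3), (5.9, -1.4, 130.8), (7.0, 1.7, 134.2)]
194 [133 131 129 114  87  66  64  61  72 104 127 131] [(5.9, -5.3, 133.4), (6.9, -2.2, 136.5), (7.2, -1.4, 137.7), (6.2, 1.7, 134.2)]
195 [132 129 128 116  92  71  62  65  74 103 127 129] [(5.4, -5.3, 134.5), (7.3, -2.2, 140.4), (7.2, -1.4, 140.2), (5.3, 1.7, 134.0)]
196 [130 130 128 117  93  75  74  70  76 103 125 131] [(4.0, -5.4, 132.4), (7.1, -2.2, 142.4), (7.1, -1.4, 142.2), (4.4, 1.7, 133.8)]
197 [132 130 129 118  98  92  96  89  84 107 125 130] [(3.8, -5.3, 134.4), (7.3, -2.2, 145.3), (7.0, -1.4, 144.5), (3.6, 1.7, 133.9)]
198 [130 131 128 118 104 108 120 113  96 107 125 131] [(2.6, -5.3, 133.2), (6.6, -2.2, 145.8), (6.3, -1.4, 144.9), (2.8, 1.7, 133.8)]
```

Emit:
carry_out(plan=[{"dx":0,"dy":0.0002,"dz":0.0005,"wx":0,"wy":0,"wz":0,"jaw":0.0},{"dx":0,"dy":0,"dz":0.0005,"wx":0,"wy":0,"wz":0,"jaw":0.0},{"dx":0,"dy":0,"dz":0.0005,"wx":0,"wy":0,"wz":0,"jaw":0.0},{"dx":0,"dy":0,"dz":0.0005,"wx":0,"wy":0,"wz":0,"jaw":0.0},{"dx":0,"dy":0,"dz":0.0005,"wx":0,"wy":0,"wz":0,"jaw":0.0},{"dx":0,"dy":0,"dz":0.0005,"wx":0,"wy":0,"wz":0,"jaw":0.0},{"dx":0,"dy":0,"dz":0,"wx":0,"wy":0,"wz":0,"jaw":0.0},{"dx":0,"dy":0,"dz":0,"wx":0,"wy":0,"wz":0,"jaw":0.0},{"dx":0,"dy":0,"dz":0,"wx":0,"wy":0,"wz":0,"jaw":0.0},{"dx":0,"dy":0,"dz":0,"wx":0,"wy":0,"wz":0,"jaw":0.0}])

```text
clock: 10.75
ee_pos: [541.7, 16.4, 189.3]
orientation: [3.142, 0.0, 2.496]
contact_force: [-0.2, 0.9, 0.4]
finger_gap: 17.7
```

```bash
python3 d.py w11
```

```text
[541.72  16.38 189.34] [3.1416e+00 1.0000e-04 2.4959e+00] F [-0.25  0.89  0.43] M [ 0.05  -0.015 -0.024] g 17.7 10.75
[[203 204 209 209 207 206 205 205 204 206 205 206 205 207 206 206 206 208
  208 209]
 [208 206 206 205 205 205 206 205 204 206 205 204 204 204 206 205 204 206
  207 205]
 [205 207 204 205 204 206 205 205 205 206 205 205 205 206 205 204 204 205
  205 206]
 [206 205 205 206 205 205 206 205 205 206 206 204 206 204 205 206 205 206
  206 206]
 [206 206 205 206 206 205 206 204 205 207 207 206 205 206 205 205 205 205
  206 205]
 [205 206 205   0 205 206 206 205 205 206 206 206 205 205 205 206 205 206
  206 207]
 [207 206 206 206 206 207 205 205 205 207 206 207 206 206 206 206 206 206
  207   0]
 [206 206 205 205 206 205 206 206 206 206 206 206 206 207 205 206 207 206
  206 206]
 [206 205 207 206 206 206 207 206 206 210 211 207 207 206 207 205 207 206
  207 206]
 [  0 207 207 206 207 206 207 210 211 211 210 210 209 206 206 206 205 206
  206 206]
 [207 206 207 207 207 207 207 210 206 206 207 206 209 206 206 207 208 207
  207 207]
 [208 207 207 207 207 207 208 211 204 204 203 203 210 208 207 208 206 207
  207 207]
 [206 207 207 206 207 206 206 211 201 201 202 202 211 206 207 207 206 207
  208 207]
 [208 208 207 208 207 208 207 210 199 200 197 199 212 208 209 207 206 206
  207 207]
 [208 207 208 208 207 207 207 212 197 198 198 199 210 208 209 208 207 207
  208 207]
 [208 208 208 208 208 208 207 212 197 200 199 199 211 208 207 207 209 207
  206 207]
 [208 207 209 209 209 207 209 210 200 199 199 198 213 207 208 208 208 207
  208 207]
 [155 155 154 156 155 154 155 156 155 155 156 155 155 155 156 155 154 155
  155 155]]
```

Emit:
carry_out(plan=[{"dx":0,"dy":0,"dz":0.0003,"wx":0,"wy":0,"wz":0,"jaw":0.0},{"dx":0,"dy":0,"dz":0.0003,"wx":0,"wy":0,"wz":0,"jaw":0.0},{"dx":0,"dy":0,"dz":0.0003,"wx":0,"wy":0,"wz":0,"jaw":0.0},{"dx":0,"dy":0,"dz":0.0003,"wx":0,"wy":0,"wz":0,"jaw":0.0},{"dx":0,"dy":0,"dz":0.0003,"wx":0,"wy":0,"wz":0,"jaw":0.0},{"dx":0,"dy":0,"dz":0,"wx":0,"wy":0,"wz":0,"jaw":0.0},{"dx":0,"dy":0,"dz":0,"wx":0,"wy":0,"wz":0,"jaw":0.0},{"dx":0,"dy":0,"dz":0,"wx":0,"wy":0,"wz":0,"jaw":0.0},{"dx":0,"dy":0,"dz":0,"wx":0,"wy":0,"wz":0,"jaw":0.0},{"dx":0,"dy":0,"dz":0,"wx":0,"wy":0,"wz":0,"jaw":0.0}])

```text
clock: 11.8
ee_pos: [541.7, 16.4, 187.8]
orientation: [3.142, 0.0, 2.496]
contact_force: [-0.2, -0.6, -0.6]
finger_gap: 17.6
```

```bash
python3 d.py w12|head -1
```

```text
[541.71  16.39 187.82] [3.1416 0.     2.4959] F [-0.24 -0.64 -0.61] M [-0.024 -0.009 -0.022] g 17.6 11.8
```

Emit:
carry_out(plan=[{"dx":0,"dy":0,"dz":0.0003,"wx":0,"wy":0,"wz":0,"jaw":0.0},{"dx":0,"dy":0,"dz":0.0003,"wx":0,"wy":0,"wz":0,"jaw":0.0},{"dx":0,"dy":0,"dz":0,"wx":0,"wy":0,"wz":0,"jaw":0.0},{"dx":0,"dy":0,"dz":0,"wx":0,"wy":0,"wz":0,"jaw":0.0},{"dx":0,"dy":0,"dz":0,"wx":0,"wy":0,"wz":0,"jaw":0.0},{"dx":0,"dy":0,"dz":0,"wx":0,"wy":0,"wz":0,"jaw":0.0},{"dx":0,"dy":0,"dz":0,"wx":0,"wy":0,"wz":0,"jaw":0.0},{"dx":0,"dy":0,"dz":0,"wx":0,"wy":0,"wz":0,"jaw":0.0},{"dx":0,"dy":0,"dz":0,"wx":0,"wy":0,"wz":0,"jaw":0.0},{"dx":0,"dy":0,"dz":0,"wx":0,"wy":0,"wz":0,"jaw":0.0}])

```text
clock: 12.85
ee_pos: [541.7, 16.4, 187.2]
orientation: [3.142, 0.0, 2.496]
contact_force: [0.1, 0.1, -0.5]
finger_gap: 17.1
```

```bash
python3 d.py w13
```

```text
[541.72  16.37 187.21] [3.1416 0.     2.4958] F [ 0.14  0.12 -0.53] M [0.064 0.03  0.007] g 17.1 12.85
[[201 202 202 206 206 206 206 205 204 204 203 204 204 207 208 206 206 206
  207 203]
 [202 206 207 205 204 204 204 204 203 202 204 203 202 202 205 204 205 205
  206 206]
 [204 203 203 203 204 204 203 203 202 203 203 203 203 202 203 202 203 204
  203 205]
 [205 204 204 203 203 203 204 203 202 203 203 203 203 202 204 203 203 202
  203 204]
 [205 204 203 203 203 203 203 204 203 203 203 204 203 204 203 204 203 203
  204 203]
 [203 202 204 203 203 203 203 204 204 204 205 203 203 203 203 204 203 203
  203 203]
 [204 203 202 204 204 204 203 203 204 203 202 204 203 204 203 204 203 202
  204 203]
 [204 204 204 204 204 204 204 204 204 203 203 204 204 202 204 204 203 204
  203 203]
 [204 204 204 203 204 205 204 205 206 205 204 204 205 204 204 204 204 203
  205 204]
 [205 204 204 204 205 205 204 206 208 208 207 207 205 204 205 203 205 205
  204 205]
 [204 204 204 204 204 204 204 209 207 206 206 206 208 205 205 204 205 204
  204 203]
 [204 205 205 204 205 205 204 208 203 204 204 204 208 204 205 205 205 204
  204 206]
 [205 206 205 205 205 205 205 209 201 202 201 201 209 205 205 204 206 205
  204 204]
 [207 204 203 205 205 205 204 208 198 199 197 198 209 206 206 205 205 205
  204 204]
 [207 206 205 205 206 206 206 210 198 198 198   0 210 205 206 205 205 204
  205 205]
 [205 204 207 205 206 205 206 210 199 199 198 198 209 206 205 205 206 205
  205 205]
 [205 206 206 207 205 206 205 209 199 199 198 198 211 207 205 206 206 205
  205 205]
 [156 154 155 155 155 155 155 155 155 156 155 156 156 155 156 155 156 155
  155 156]]
```

Emit:
carry_out(plan=[{"dx":0,"dy":0,"dz":0.0005,"wx":0,"wy":0,"wz":1.5,"jaw":0.0},{"dx":0,"dy":0,"dz":0,"wx":0,"wy":0,"wz":1.5,"jaw":0.0},{"dx":0,"dy":0,"dz":0,"wx":0,"wy":0,"wz":1.5,"jaw":0.0},{"dx":0,"dy":0,"dz":0,"wx":0,"wy":0,"wz":1.5,"jaw":0.0},{"dx":0,"dy":0,"dz":0,"wx":0,"wy":0,"wz":1.5,"jaw":0.0},{"dx":0,"dy":0,"dz":0.0001,"wx":0,"wy":0,"wz":1.5,"jaw":0.0},{"dx":0,"dy":0,"dz":0.0001,"wx":0,"wy":0,"wz":1.5,"jaw":0.0},{"dx":0,"dy":0,"dz":0.0001,"wx":0,"wy":0,"wz":1.5,"jaw":0.0},{"dx":0,"dy":0,"dz":0.0001,"wx":0,"wy":0,"wz":0,"jaw":0.0},{"dx":0,"dy":0,"dz":0,"wx":0,"wy":0,"wz":0,"jaw":0.0}])

```text
clock: 13.9
ee_pos: [541.9, 16.5, 186.6]
orientation: [3.141, 0.0, 2.287]
contact_force: [0.2, 0.9, -0.2]
finger_gap: 17.1
```

```bash
python3 d.py w14; python3 -c "
from m import *
s=readout.observe(); print(np.round(s['effort'],3), s['moment'], np.degrees(s['orientation']))"
```

```text
[541.9   16.46 186.57] [3.1411e+00 3.0000e-04 2.2866e+00] F [ 0.2   0.88 -0.17] M [0.107 0.016 0.074] g 17.1 13.9
[[202 201 206 206 206 204 205 204 204 204 204 204 204 203 204 204 206 206
  206 205]
 [205 205 207 203 202 203 203 202 203 203 202 203 204 201 204 202 202 206
  207 206]
 [205 203 203 202 203 202 202 203 202 202 202 202 202 202 203 203 203 203
  204 205]
 [204 202 203 202 202 203 203 202 202 203 202 203 202 203 201 204 203 203
  201 202]
 [204 203 204 203 202 204 203 203 203 202 203 202 202 203 203 201 202 202
  203 202]
 [202 203 204 202 203 202 202 202 203 202 203 203 203 203 203 202 203 203
  202 203]
 [203 202 202 202 203 203 203 202 203 204 202 203 203 203 203 201 203 203
  203 203]
 [204 203 204 203 202 204 204 202 203 202 203 203 204 203 204 202   0 204
  204 203]
 [203 203 205 202 204 204 202 204 203 204 203 204 204 203 203 203 204 202
  203 204]
 [203 203 203 203 204 204 204 205 207 207 208 204 204 203 203   0 203 205
  203 205]
 [204 204 203 204 204 207 208 207 207 206 205 204 204 203 204 203 204 203
  204 205]
 [204 203 204 203 203 207 208 208 204 204 204 204 203 204 203 205 204 203
  204 205]
 [204 204 204 204 203 205 208 206 202 201 200 201 205 204 204 204 204 205
  204 204]
 [205 205 205 205 205 205 208 208 199 198 199 199 204 204 205 204 204 205
  204 205]
 [204 204 204 205 204 204 208 208 198 199 198 199 205 205 204 204 205 205
  203 204]
 [205 205 204 206 205 205 207 209 198 199 198 199 204 204 205 204 206 205
  206 203]
 [205 205 205 205 205 205 205 209 199 199 198 198 205 205 204 205 205 205
  205 206]
 [154 155 156 155   0 154 155 155 156 155 154 156 155 156 156 155 156 156
  155 156]]
[ 2.0200e-01 -3.7209e+01 -6.9000e-01 -2.1874e+01  1.1500e-01 -7.0000e-03
 -5.5000e-02] [0.09751402 0.0360365  0.09652712] [1.79974095e+02 1.81211509e-02 1.31015343e+02]
```

Emit:
carry_out(plan=[{"dx":0,"dy":0,"dz":0.00015,"wx":0,"wy":0,"wz":3,"jaw":0.0},{"dx":0,"dy":0,"dz":0.00017,"wx":0,"wy":0,"wz":3,"jaw":0.0},{"dx":0,"dy":0,"dz":0.00017,"wx":0,"wy":0,"wz":3,"jaw":0.0},{"dx":0,"dy":0,"dz":0.00017,"wx":0,"wy":0,"wz":3,"jaw":0.0},{"dx":0,"dy":0,"dz":0.00017,"wx":0,"wy":0,"wz":3,"jaw":0.0},{"dx":0,"dy":0,"dz":0.00017,"wx":0,"wy":0,"wz":3,"jaw":0.0},{"dx":0,"dy":0,"dz":0.00017,"wx":0,"wy":0,"wz":3,"jaw":0.0},{"dx":0,"dy":0,"dz":0.00017,"wx":0,"wy":0,"wz":3,"jaw":0.0},{"dx":0,"dy":0,"dz":0.00017,"wx":0,"wy":0,"wz":3,"jaw":0.0},{"dx":0,"dy":0,"dz":0,"wx":0,"wy":0,"wz":0,"jaw":0.0}])

```text
clock: 14.95
ee_pos: [542.1, 16.7, 185.1]
orientation: [3.14, -0.0, 1.816]
contact_force: [0.5, 0.7, 2.2]
finger_gap: 17.5
```

```bash
cat > e.py <<'E'
from m import *
import sys
for i in range(1):
    s=readout.observe(); print(np.round(s['ee_pos'],2),np.degrees(s['orientation']).round(2),'F',np.round(s['contact_force'],2),'M',np.round(s['moment'],3),'e7',round(s['effort'][6],4),s['clock'])
if len(sys.argv)>1:
    im,d,P=shot('wrist',sys.argv[1])
    cv2.imwrite('pics/%sc.png'%sys.argv[1],cv2.resize(im[150:220,206:306,::-1],None,fx=7,fy=7,interpolation=cv2.INTER_CUBIC))
E
python3 e.py w15
```

```text
[542.12  16.73 185.08] [179.93  -0.   104.03] F [0.54 0.67 2.19] M [ 0.19  -0.105  0.065] e7 -0.2799 14.95
```

View pics/w15c.png

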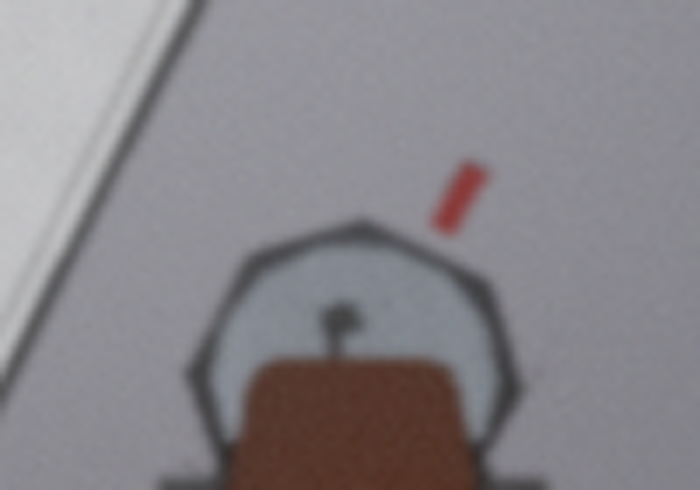

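Emit:
carry_out(plan=[{"dx":0,"dy":0,"dz":0.0001,"wx":0,"wy":0,"wz":2,"jaw":0.0},{"dx":0,"dy":0,"dz":0.0001,"wx":0,"wy":0,"wz":2,"jaw":0.0},{"dx":0,"dy":0,"dz":0.0001,"wx":0,"wy":0,"wz":2,"jaw":0.0},{"dx":0,"dy":0,"dz":0.0001,"wx":0,"wy":0,"wz":2,"jaw":0.0},{"dx":0,"dy":0,"dz":0.0001,"wx":0,"wy":0,"wz":2,"jaw":0.0},{"dx":0,"dy":0,"dz":0.0001,"wx":0,"wy":0,"wz":2,"jaw":0.0},{"dx":0,"dy":0,"dz":0.0001,"wx":0,"wy":0,"wz":2,"jaw":0.0},{"dx":0,"dy":0,"dz":0,"wx":0,"wy":0,"wz":0,"jaw":0.0},{"dx":0,"dy":0,"dz":0,"wx":0,"wy":0,"wz":0,"jaw":0.0},{"dx":0,"dy":0,"dz":0,"wx":0,"wy":0,"wz":0,"jaw":0.0}])

```text
clock: 16.0
ee_pos: [542.2, 16.6, 184.3]
orientation: [3.14, -0.0, 1.572]
contact_force: [1.8, 0.9, 0.9]
finger_gap: 17.1
```

```bash
python3 e.py w16; python3 e.py w16b
```

```text
[542.24  16.64 184.33] [ 1.7992e+02 -2.0000e-02  9.0060e+01] F [1.77 0.87 0.9 ] M [ 0.317 -0.442  0.087] e7 -0.0574 16.0
[542.23  16.68 184.36] [ 1.7992e+02 -2.0000e-02  9.0050e+01] F [2.25 1.77 1.65] M [ 0.343 -0.499  0.085] e7 -0.0584 16.05
```

View pics/w16c.png

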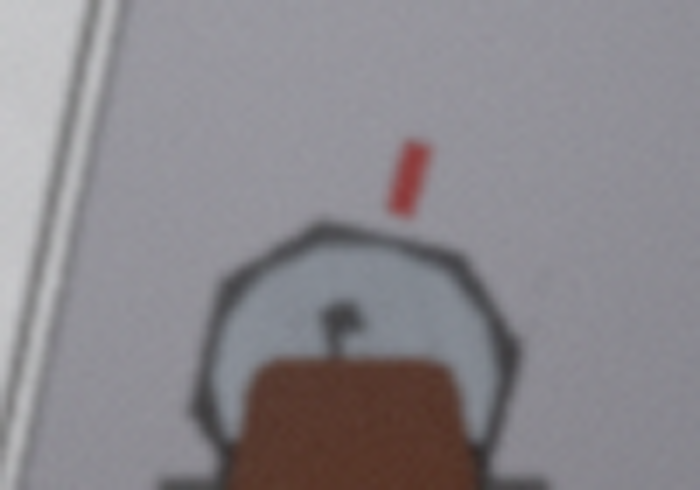

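Emit:
carry_out(plan=[{"dx":0.0002,"dy":0.0004,"dz":0,"wx":0,"wy":0,"wz":1,"jaw":0.0},{"dx":0,"dy":0,"dz":0.0001,"wx":0,"wy":0,"wz":1.5,"jaw":0.0},{"dx":0,"dy":0,"dz":0.0001,"wx":0,"wy":0,"wz":1.5,"jaw":0.0},{"dx":0,"dy":0,"dz":0.0001,"wx":0,"wy":0,"wz":1.5,"jaw":0.0},{"dx":0,"dy":0,"dz":0.0001,"wx":0,"wy":0,"wz":1.5,"jaw":0.0},{"dx":0,"dy":0,"dz":0.0001,"wx":0,"wy":0,"wz":1.5,"jaw":0.0},{"dx":0,"dy":0,"dz":0,"wx":0,"wy":0,"wz":1.5,"jaw":0.0},{"dx":0,"dy":0,"dz":0,"wx":0,"wy":0,"wz":0,"jaw":0.0},{"dx":0,"dy":0,"dz":0,"wx":0,"wy":0,"wz":0,"jaw":0.0},{"dx":0,"dy":0,"dz":0,"wx":0,"wy":0,"wz":0,"jaw":0.0}])

```text
clock: 17.1
ee_pos: [542.4, 16.7, 183.7]
orientation: [3.141, -0.0, 1.396]
contact_force: [1.7, 1.3, 2.3]
finger_gap: 17.1
```

```bash
python3 e.py w17; python3 e.py w17b
```

```text
[542.37  16.65 183.73] [ 1.7996e+02 -1.0000e-02  8.0010e+01] F [1.74 1.27 2.32] M [ 0.413 -0.677  0.064] e7 -0.0666 17.1
[542.37  16.64 183.75] [ 1.7996e+02 -1.0000e-02  8.0000e+01] F [2.41 0.78 2.02] M [ 0.36  -0.672  0.081] e7 -0.0661 17.15
```

View pics/w17c.png

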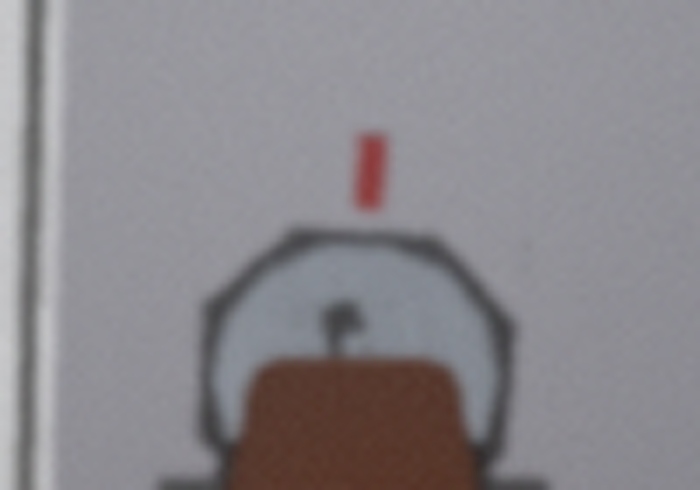

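Emit:
carry_out(plan=[{"dx":0.0,"dy":0.0004,"dz":0,"wx":0,"wy":0,"wz":0.5,"jaw":0.0},{"dx":0,"dy":0,"dz":0.0001,"wx":0,"wy":0,"wz":0.5,"jaw":0.0},{"dx":0,"dy":0,"dz":0,"wx":0,"wy":0,"wz":0.5,"jaw":0.0},{"dx":0,"dy":0,"dz":0,"wx":0,"wy":0,"wz":0.5,"jaw":0.0},{"dx":0,"dy":0,"dz":0.0001,"wx":0,"wy":0,"wz":0.5,"jaw":0.0},{"dx":0,"dy":0,"dz":0,"wx":0,"wy":0,"wz":0.5,"jaw":0.0},{"dx":0,"dy":0,"dz":0,"wx":0,"wy":0,"wz":0.5,"jaw":0.0},{"dx":0,"dy":0,"dz":0,"wx":0,"wy":0,"wz":0.5,"jaw":0.0},{"dx":0,"dy":0,"dz":0,"wx":0,"wy":0,"wz":0,"jaw":0.0},{"dx":0,"dy":0,"dz":0,"wx":0,"wy":0,"wz":0,"jaw":0.0}])

```text
clock: 18.2
ee_pos: [542.5, 16.6, 183.5]
orientation: [3.142, -0.0, 1.327]
contact_force: [1.6, 1.7, 4.5]
finger_gap: 17.0
```

```bash
python3 e.py w18; python3 e.py w18b
```

```text
[542.51  16.58 183.46] [ 1.8e+02 -1.0e-02  7.6e+01] F [1.56 1.71 4.54] M [ 0.464 -0.444  0.057] e7 -0.065 18.2
[542.51  16.61 183.45] [ 1.800e+02 -1.000e-02  7.601e+01] F [2.25 2.52 3.97] M [ 0.527 -0.456  0.098] e7 -0.0624 18.25
```

Emit:
carry_out(plan=[{"dx":0.0003,"dy":0.0002,"dz":-0.0007,"wx":0,"wy":0,"wz":0,"jaw":0.0},{"dx":0,"dy":0,"dz":0,"wx":0,"wy":0,"wz":0.5,"jaw":0.0},{"dx":0,"dy":0,"dz":0,"wx":0,"wy":0,"wz":0.5,"jaw":0.0},{"dx":0,"dy":0,"dz":0,"wx":0,"wy":0,"wz":0.5,"jaw":0.0},{"dx":0,"dy":0,"dz":0,"wx":0,"wy":0,"wz":0.5,"jaw":0.0},{"dx":0,"dy":0,"dz":0,"wx":0,"wy":0,"wz":0.5,"jaw":0.0},{"dx":0,"dy":0,"dz":0,"wx":0,"wy":0,"wz":0,"jaw":0.0},{"dx":0,"dy":0,"dz":0,"wx":0,"wy":0,"wz":0,"jaw":0.0},{"dx":0,"dy":0,"dz":0,"wx":0,"wy":0,"wz":0,"jaw":0.0},{"dx":0,"dy":0,"dz":0,"wx":0,"wy":0,"wz":0,"jaw":0.0}])

```text
clock: 19.3
ee_pos: [542.5, 16.6, 183.7]
orientation: [-3.141, 0.0, 1.283]
contact_force: [2.8, 1.8, -4.0]
finger_gap: 17.1
```

```bash
python3 e.py w19; python3 e.py w19b
```

```text
[542.51  16.63 183.7 ] [-1.7996e+02  2.0000e-02  7.3500e+01] F [ 2.76  1.8  -3.96] M [ 0.299 -0.738  0.081] e7 -0.0792 19.3
[542.49  16.64 183.67] [-1.7996e+02  2.0000e-02  7.3500e+01] F [ 3.39  0.92 -4.35] M [ 0.315 -0.74   0.103] e7 -0.0791 19.35
```

View pics/w19c.png

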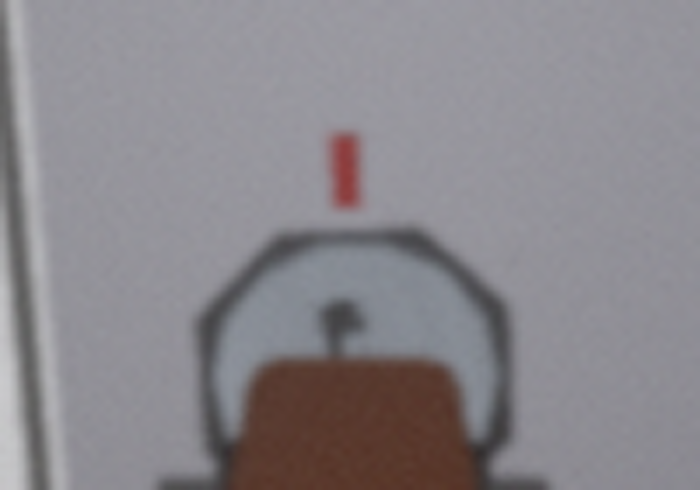

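Emit:
carry_out(plan=[{"dx":0,"dy":0,"dz":0.0002,"wx":0,"wy":0,"wz":0.5,"jaw":0.0},{"dx":0,"dy":0,"dz":0,"wx":0,"wy":0,"wz":0.5,"jaw":0.0},{"dx":0,"dy":0,"dz":0.0001,"wx":0,"wy":0,"wz":0.5,"jaw":0.0},{"dx":0,"dy":0,"dz":0,"wx":0,"wy":0,"wz":0.5,"jaw":0.0},{"dx":0,"dy":0,"dz":0.0001,"wx":0,"wy":0,"wz":0.5,"jaw":0.0},{"dx":0,"dy":0,"dz":0,"wx":0,"wy":0,"wz":0.5,"jaw":0.0},{"dx":0,"dy":0,"dz":0,"wx":0,"wy":0,"wz":0,"jaw":0.0},{"dx":0,"dy":0,"dz":0,"wx":0,"wy":0,"wz":0,"jaw":0.0},{"dx":0,"dy":0,"dz":0,"wx":0,"wy":0,"wz":0,"jaw":0.0},{"dx":0,"dy":0,"dz":0,"wx":0,"wy":0,"wz":0,"jaw":0.0}])

```text
clock: 20.4
ee_pos: [542.6, 16.7, 183.6]
orientation: [-3.141, 0.0, 1.23]
contact_force: [2.4, 1.2, -4.1]
finger_gap: 17.1
```

```bash
python3 e.py w20; python3 e.py w20b
```

```text
[542.58  16.7  183.59] [-1.7998e+02  1.0000e-02  7.0500e+01] F [ 2.37  1.15 -4.1 ] M [ 0.176 -0.518  0.09 ] e7 -0.0891 20.4
[542.56  16.68 183.58] [-1.7998e+02  2.0000e-02  7.0500e+01] F [ 1.    1.1  -4.79] M [ 0.223 -0.549  0.033] e7 -0.089 20.45
```

Emit:
carry_out(plan=[{"dx":0,"dy":0,"dz":0.0002,"wx":0,"wy":0,"wz":0.5,"jaw":0.0},{"dx":0,"dy":0,"dz":0,"wx":0,"wy":0,"wz":0.5,"jaw":0.0},{"dx":0,"dy":0,"dz":0.0001,"wx":0,"wy":0,"wz":0.5,"jaw":0.0},{"dx":0,"dy":0,"dz":0,"wx":0,"wy":0,"wz":0.5,"jaw":0.0},{"dx":0,"dy":0,"dz":0,"wx":0,"wy":0,"wz":0,"jaw":0.0},{"dx":0,"dy":0,"dz":0,"wx":0,"wy":0,"wz":0,"jaw":0.0},{"dx":0,"dy":0,"dz":0,"wx":0,"wy":0,"wz":0,"jaw":0.0},{"dx":0,"dy":0,"dz":0,"wx":0,"wy":0,"wz":0,"jaw":0.0},{"dx":0,"dy":0,"dz":0,"wx":0,"wy":0,"wz":0,"jaw":0.0},{"dx":0,"dy":0,"dz":0,"wx":0,"wy":0,"wz":0,"jaw":0.0}])

```text
clock: 21.5
ee_pos: [542.7, 16.7, 183.4]
orientation: [-3.142, 0.0, 1.196]
contact_force: [0.0, 0.7, -1.7]
finger_gap: 17.5
```

```bash
python3 e.py w21; python3 e.py w21b
```

```text
[542.7   16.74 183.41] [-180.      0.     68.51] F [ 0.01  0.65 -1.72] M [ 0.138 -0.156  0.071] e7 -0.0868 21.5
[542.65  16.72 183.4 ] [-1.7999e+02  1.0000e-02  6.8500e+01] F [ 0.25  1.07 -2.54] M [ 0.16  -0.176  0.139] e7 -0.0867 21.55
```

View pics/w21c.png

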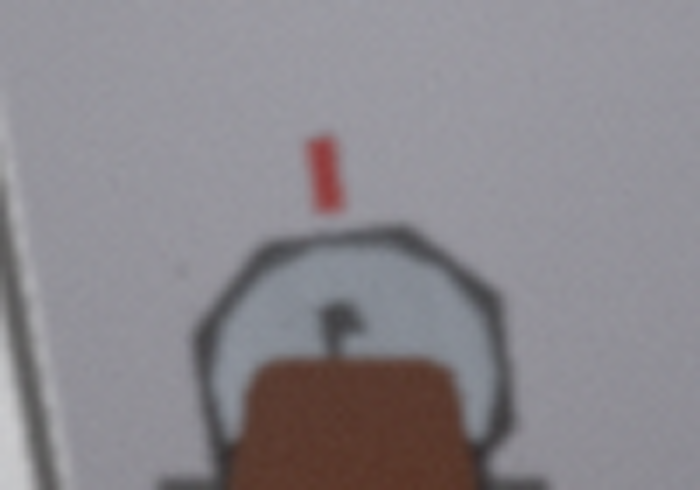

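Emit:
carry_out(plan=[{"dx":0,"dy":0,"dz":0,"wx":0,"wy":0,"wz":0.5,"jaw":0.0},{"dx":0,"dy":0,"dz":0,"wx":0,"wy":0,"wz":0.5,"jaw":0.0},{"dx":0,"dy":0,"dz":0.0001,"wx":0,"wy":0,"wz":0.5,"jaw":0.0},{"dx":0,"dy":0,"dz":0,"wx":0,"wy":0,"wz":0.5,"jaw":0.0},{"dx":0,"dy":0,"dz":0,"wx":0,"wy":0,"wz":0,"jaw":0.0},{"dx":0,"dy":0,"dz":0,"wx":0,"wy":0,"wz":0,"jaw":0.0},{"dx":0,"dy":0,"dz":0,"wx":0,"wy":0,"wz":0,"jaw":0.0},{"dx":0,"dy":0,"dz":0,"wx":0,"wy":0,"wz":0,"jaw":0.0},{"dx":0,"dy":0,"dz":0,"wx":0,"wy":0,"wz":0,"jaw":0.0},{"dx":0,"dy":0,"dz":0,"wx":0,"wy":0,"wz":0,"jaw":0.0}])

```text
clock: 22.6
ee_pos: [542.7, 16.8, 183.3]
orientation: [-3.142, 0.0, 1.161]
contact_force: [0.5, 0.2, -2.8]
finger_gap: 17.4
```

```bash
python3 e.py w22; python3 e.py w22b
```

```text
[542.72  16.75 183.27] [-180.     0.    66.5] F [ 0.49  0.23 -2.78] M [ 0.133 -0.163  0.059] e7 -0.0862 22.6
[542.69  16.74 183.25] [-179.99    0.     66.5 ] F [-0.49  0.32 -2.14] M [ 0.103 -0.103  0.132] e7 -0.0862 22.65
```

Before I reach the stop I want the torsional stiffness, so I'll back off 0.4° and see how far the torque relaxes.

Emit:
carry_out(plan=[{"dx":0,"dy":0,"dz":0,"wx":0,"wy":0,"wz":-0.4,"jaw":0.0},{"dx":0,"dy":0,"dz":0,"wx":0,"wy":0,"wz":0,"jaw":0.0},{"dx":0,"dy":0,"dz":0,"wx":0,"wy":0,"wz":0,"jaw":0.0},{"dx":0,"dy":0,"dz":0,"wx":0,"wy":0,"wz":0,"jaw":0.0},{"dx":0,"dy":0,"dz":0,"wx":0,"wy":0,"wz":0,"jaw":0.0},{"dx":0,"dy":0,"dz":0,"wx":0,"wy":0,"wz":0,"jaw":0.0},{"dx":0,"dy":0,"dz":0,"wx":0,"wy":0,"wz":0,"jaw":0.0},{"dx":0,"dy":0,"dz":0,"wx":0,"wy":0,"wz":0,"jaw":0.0},{"dx":0,"dy":0,"dz":0,"wx":0,"wy":0,"wz":0,"jaw":0.0},{"dx":0,"dy":0,"dz":0,"wx":0,"wy":0,"wz":0,"jaw":0.0}])

```text
clock: 23.7
ee_pos: [542.7, 16.7, 183.3]
orientation: [-3.142, 0.0, 1.168]
contact_force: [-0.2, 0.0, -3.4]
finger_gap: 17.0
```

```bash
python3 e.py
```

```text
[542.73  16.75 183.28] [-180.     0.    66.9] F [-0.21  0.01 -3.41] M [ 0.077 -0.068  0.074] e7 -0.0783 23.7
```

Stiffness is about 0.02 N m per degree, so steps of 3° are safe.

Emit:
carry_out(plan=[{"dx":0,"dy":0,"dz":0.0001,"wx":0,"wy":0,"wz":0.7,"jaw":0.0},{"dx":0,"dy":0,"dz":0,"wx":0,"wy":0,"wz":0.7,"jaw":0.0},{"dx":0,"dy":0,"dz":0.0001,"wx":0,"wy":0,"wz":0.7,"jaw":0.0},{"dx":0,"dy":0,"dz":0,"wx":0,"wy":0,"wz":0.7,"jaw":0.0},{"dx":0,"dy":0,"dz":0.0001,"wx":0,"wy":0,"wz":0.7,"jaw":0.0},{"dx":0,"dy":0,"dz":0,"wx":0,"wy":0,"wz":0,"jaw":0.0},{"dx":0,"dy":0,"dz":0,"wx":0,"wy":0,"wz":0,"jaw":0.0},{"dx":0,"dy":0,"dz":0,"wx":0,"wy":0,"wz":0,"jaw":0.0},{"dx":0,"dy":0,"dz":0,"wx":0,"wy":0,"wz":0,"jaw":0.0},{"dx":0,"dy":0,"dz":0,"wx":0,"wy":0,"wz":0,"jaw":0.0}])

```text
clock: 24.7
ee_pos: [542.8, 16.7, 183.0]
orientation: [3.141, 0.0, 1.107]
contact_force: [-0.8, 0.8, -2.2]
finger_gap: 17.6
```

```bash
python3 e.py
```

```text
[542.79  16.74 183.04] [179.99   0.    63.41] F [-0.84  0.82 -2.16] M [ 0.004 -0.007  0.059] e7 -0.0842 24.7
```

Emit:
carry_out(plan=[{"dx":0,"dy":0,"dz":0.0001,"wx":0,"wy":0,"wz":0.6,"jaw":0.0},{"dx":0,"dy":0,"dz":0,"wx":0,"wy":0,"wz":0.6,"jaw":0.0},{"dx":0,"dy":0,"dz":0.0001,"wx":0,"wy":0,"wz":0.6,"jaw":0.0},{"dx":0,"dy":0,"dz":0,"wx":0,"wy":0,"wz":0.6,"jaw":0.0},{"dx":0,"dy":0,"dz":0,"wx":0,"wy":0,"wz":0.6,"jaw":0.0},{"dx":0,"dy":0,"dz":0,"wx":0,"wy":0,"wz":0,"jaw":0.0},{"dx":0,"dy":0,"dz":0,"wx":0,"wy":0,"wz":0,"jaw":0.0},{"dx":0,"dy":0,"dz":0,"wx":0,"wy":0,"wz":0,"jaw":0.0},{"dx":0,"dy":0,"dz":0,"wx":0,"wy":0,"wz":0,"jaw":0.0},{"dx":0,"dy":0,"dz":0,"wx":0,"wy":0,"wz":0,"jaw":0.0}])

```text
clock: 25.7
ee_pos: [542.8, 16.7, 182.9]
orientation: [3.141, -0.0, 1.054]
contact_force: [0.4, 0.3, 0.0]
finger_gap: 17.3
```

```bash
python3 e.py w24
```

```text
[542.82  16.73 182.87] [179.99  -0.    60.4 ] F [0.37 0.33 0.05] M [0.028 0.056 0.095] e7 -0.0997 25.7
```

View pics/w24c.png

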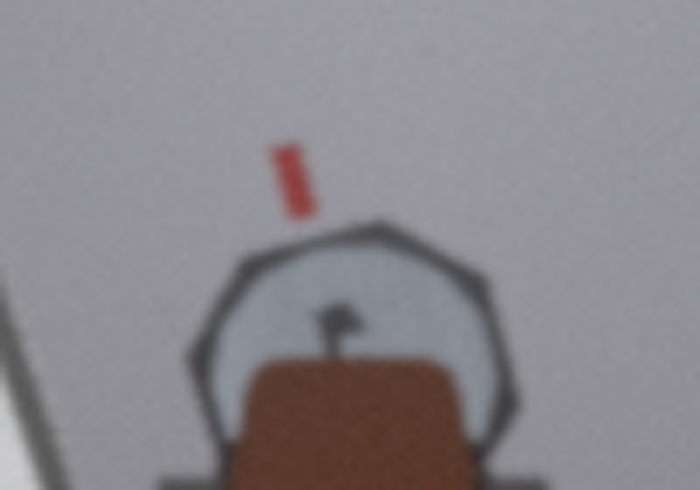

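Torque rose to 0.100, so this may be the stop. I'll take smaller steps.

Emit:
carry_out(plan=[{"dx":0,"dy":0,"dz":0,"wx":0,"wy":0,"wz":0.5,"jaw":0.0},{"dx":0,"dy":0,"dz":0,"wx":0,"wy":0,"wz":0.5,"jaw":0.0},{"dx":0,"dy":0,"dz":0,"wx":0,"wy":0,"wz":0.5,"jaw":0.0},{"dx":0,"dy":0,"dz":0,"wx":0,"wy":0,"wz":0,"jaw":0.0},{"dx":0,"dy":0,"dz":0,"wx":0,"wy":0,"wz":0,"jaw":0.0},{"dx":0,"dy":0,"dz":0,"wx":0,"wy":0,"wz":0,"jaw":0.0},{"dx":0,"dy":0,"dz":0,"wx":0,"wy":0,"wz":0,"jaw":0.0},{"dx":0,"dy":0,"dz":0,"wx":0,"wy":0,"wz":0,"jaw":0.0},{"dx":0,"dy":0,"dz":0,"wx":0,"wy":0,"wz":0,"jaw":0.0},{"dx":0,"dy":0,"dz":0,"wx":0,"wy":0,"wz":0,"jaw":0.0}])

```text
clock: 26.75
ee_pos: [542.8, 16.8, 182.9]
orientation: [3.141, -0.0, 1.028]
contact_force: [-0.8, -0.4, 0.1]
finger_gap: 17.1
```

```bash
python3 e.py
```

```text
[542.84  16.75 182.85] [179.99  -0.    58.91] F [-0.76 -0.42  0.05] M [-0.004 -0.044  0.201] e7 -0.1312 26.75
```

At the stop, torque is climbing 0.021 N m per degree. I'll add 1.8° to reach about 0.17 N m, between firm (0.15) and strained (0.2).

Emit:
carry_out(plan=[{"dx":0,"dy":0,"dz":0,"wx":0,"wy":0,"wz":0.3,"jaw":0.0},{"dx":0,"dy":0,"dz":0,"wx":0,"wy":0,"wz":0.3,"jaw":0.0},{"dx":0,"dy":0,"dz":0,"wx":0,"wy":0,"wz":0.3,"jaw":0.0},{"dx":0,"dy":0,"dz":0,"wx":0,"wy":0,"wz":0.3,"jaw":0.0},{"dx":0,"dy":0,"dz":0,"wx":0,"wy":0,"wz":0.3,"jaw":0.0},{"dx":0,"dy":0,"dz":0,"wx":0,"wy":0,"wz":0.3,"jaw":0.0},{"dx":0,"dy":0,"dz":0,"wx":0,"wy":0,"wz":0,"jaw":0.0},{"dx":0,"dy":0,"dz":0,"wx":0,"wy":0,"wz":0,"jaw":0.0},{"dx":0,"dy":0,"dz":0,"wx":0,"wy":0,"wz":0,"jaw":0.0},{"dx":0,"dy":0,"dz":0,"wx":0,"wy":0,"wz":0,"jaw":0.0}])

```text
clock: 27.75
ee_pos: [542.8, 16.8, 182.8]
orientation: [3.141, -0.0, 0.997]
contact_force: [0.4, -0.3, 0.9]
finger_gap: 17.6
```

```bash
python3 e.py w26; python3 e.py
python3 - <<'E'
from m import *
im,d,P=shot('side','s26'); W=world(d,P)
im0,d0,P0=load('side0')
p=proj([542,16,130],P).astype(int)
cv2.imwrite('pics/s26c.png',np.hstack([cv2.resize(i[p[1]-30:p[1]+40,p[0]-35:p[0]+35,::-1],None,fx=5.7,fy=5.7,interpolation=cv2.INTER_CUBIC) for i in (im0,im)]))
E
```

```text
[542.83  16.75 182.82] [179.99  -0.    57.11] F [ 0.37 -0.28  0.91] M [-0.038 -0.069  0.144] e7 -0.1705 27.75
[542.82  16.73 182.84] [179.99  -0.    57.1 ] F [ 0.34 -0.66  0.46] M [-0.023 -0.045  0.149] e7 -0.1705 27.8
```

View pics/s26c.png

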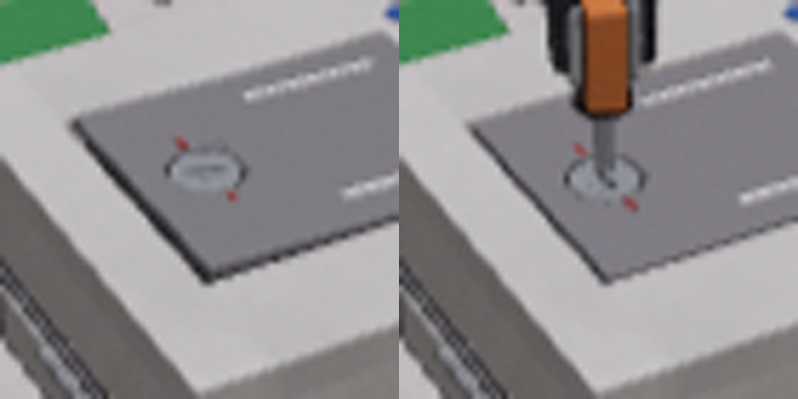

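The cover's front edge now lies flush in the right half, compared with the start on the left. I'll relax the torque, then withdraw.

Emit:
carry_out(plan=[{"dx":0,"dy":0,"dz":0,"wx":0,"wy":0,"wz":-2,"jaw":0.0},{"dx":0,"dy":0,"dz":0,"wx":0,"wy":0,"wz":-2,"jaw":0.0},{"dx":0,"dy":0,"dz":0,"wx":0,"wy":0,"wz":-2,"jaw":0.0},{"dx":0,"dy":0,"dz":0,"wx":0,"wy":0,"wz":-2,"jaw":0.0},{"dx":0,"dy":0,"dz":0,"wx":0,"wy":0,"wz":-2,"jaw":0.0},{"dx":0,"dy":0,"dz":0,"wx":0,"wy":0,"wz":-1,"jaw":0.0},{"dx":0,"dy":0,"dz":0,"wx":0,"wy":0,"wz":0,"jaw":0.0},{"dx":0,"dy":0,"dz":0,"wx":0,"wy":0,"wz":0,"jaw":0.0},{"dx":0,"dy":0,"dz":0,"wx":0,"wy":0,"wz":0,"jaw":0.0},{"dx":0,"dy":0,"dz":0,"wx":0,"wy":0,"wz":0,"jaw":0.0}])

```text
clock: 28.85
ee_pos: [542.7, 16.7, 182.8]
orientation: [-3.142, 0.0, 1.188]
contact_force: [-0.0, -0.4, -0.1]
finger_gap: 17.3
```

```bash
python3 d.py w27; python3 e.py
```

```text
[542.73  16.73 182.76] [-3.1415e+00  1.0000e-04  1.1884e+00] F [-0.04 -0.35 -0.06] M [ 0.029 -0.023  0.004] g 17.3 28.85
[[206 207 206 205 205 206 203 203 203 203 204 204 204 206 206 206 206 206
  206 205]
 [208 206 206 205 202 203 202 202 202 202 202 202 202 203 203 203 203 204
  206 205]
 [204 204 203 202 203 202 203 202 202 203 203 202 202 203 202 202 204 203
  205 205]
 [203 202 203 204 202 202 201 203 203 201 202 202 202 202 202 202 202 202
  202 204]
 [203 203 202 202 202 203 202 203 203 201 203 201 202 202 203 202 203 202
  202 204]
 [202 202 203 202 202 203 202 203 203 204 202 204 202 203 204 202 203 203
  203 204]
 [202 203 202 202 203 203 203 204 202   0 202 203 202 203 203 202 203 203
  203 204]
 [203 204 203 204 203 203 204 202 203 204 205 202 203 203 203 202 203 204
  203 204]
 [204 203 203 204 203 204 203 203 203 203 203 201 203 202 203 204 204 203
  203 202]
 [205 204 203 203 204 204 204 203 207 207 207 205 204 204 203 204 203 203
  204 205]
 [204 204 203 204 203 204 207 208 207 206 206 206 204 204 204 205 204 204
  203 203]
 [203 205 204 204 204 203 208 208 203 204 204 205 205 204 204 203 204 204
  204 204]
 [204 203 203 203 204 204 207 207 202 202 201 201 204 204 204 204 204 204
  204 203]
 [204 205 204 204 204 204 205 207 199 200 200 200 204 204 204 204 204 204
  204 204]
 [205 204 204 205 204 205 205 209 198 199 198 198 205 205 204 204 205 204
  204 205]
 [205 205 205 203 205 204 204 208 199 199 198 198 205 204 204 204 205 205
  205 205]
 [204 203 204 204 204 205 205 208 199 199 199 199 205 206 205 205 205 205
  204 204]
 [155 155 155 154 154 156 154 155 156 155 156 155 156 155 154 156 156 155
  155 156]]
[542.7   16.74 182.75] [-179.99    0.     68.09] F [ 0.21 -0.18  0.09] M [-0.026 -0.098  0.001] e7 -0.0009 28.9
```

Emit:
carry_out(plan=[{"dx":0,"dy":0,"dz":-0.002,"wx":0,"wy":0,"wz":0,"jaw":0.0},{"dx":0,"dy":0,"dz":-0.004,"wx":0,"wy":0,"wz":0,"jaw":0.0},{"dx":0,"dy":0,"dz":-0.006,"wx":0,"wy":0,"wz":0,"jaw":0.0},{"dx":0,"dy":0,"dz":-0.01,"wx":0,"wy":0,"wz":-6,"jaw":0.0},{"dx":0,"dy":0,"dz":-0.01,"wx":0,"wy":0,"wz":-8,"jaw":0.0},{"dx":0,"dy":0,"dz":-0.01,"wx":0,"wy":0,"wz":-8,"jaw":0.0},{"dx":0,"dy":0,"dz":-0.01,"wx":0,"wy":0,"wz":-8,"jaw":0.0},{"dx":0,"dy":0,"dz":-0.008,"wx":0,"wy":0,"wz":0,"jaw":0.0},{"dx":0,"dy":0,"dz":-0.005,"wx":0,"wy":0,"wz":0,"jaw":0.0},{"dx":0,"dy":0,"dz":-0.002,"wx":0,"wy":0,"wz":0,"jaw":0.0}])

```text
clock: 29.9
ee_pos: [543.0, 16.7, 250.5]
orientation: [3.141, 0.0, 1.71]
contact_force: [-0.1, -0.3, -0.1]
finger_gap: 17.6
```

```bash
python3 e.py w28
python3 - <<'E'
from m import *
im,d,P=load('w28');W=world(d,P)
cv2.imwrite('pics/w28c.png',cv2.resize(im[100:240,166:346,::-1],None,fx=4,fy=4,interpolation=cv2.INTER_CUBIC))
for u,v in [(256,172),(240,160),(200,150),(300,150)]: print((u,v),W[v,u].round(1))
E
```

```text
[543.01  16.75 250.51] [1.7994e+02 1.0000e-02 9.7990e+01] F [-0.11 -0.32 -0.15] M [-0.006  0.015  0.   ] e7 -0.0126 29.9
(256, 172) [540.6  25.4 130.8]
(240, 160) [523.3  34.9 129.2]
(200, 150) [483.4  39.3 129.3]
(300, 150) [580.1  53.  130.1]
```

View pics/w28c.png

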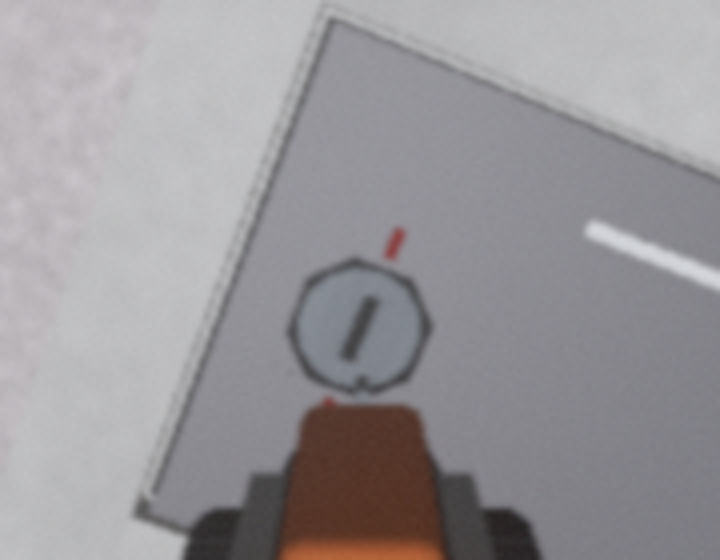

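Emit:
carry_out(plan=[{"dx":-0.02,"dy":-0.006,"dz":0,"wx":0,"wy":0,"wz":0,"jaw":0.0},{"dx":-0.038,"dy":-0.0112,"dz":0,"wx":0,"wy":0,"wz":0,"jaw":0.0},{"dx":-0.038,"dy":-0.0112,"dz":0,"wx":0,"wy":0,"wz":0,"jaw":0.0},{"dx":-0.038,"dy":-0.0112,"dz":0,"wx":0,"wy":0,"wz":0,"jaw":0.0},{"dx":-0.038,"dy":-0.0112,"dz":0,"wx":0,"wy":0,"wz":0,"jaw":0.0},{"dx":-0.038,"dy":-0.0112,"dz":0,"wx":0,"wy":0,"wz":0,"jaw":0.0},{"dx":-0.038,"dy":-0.0112,"dz":0,"wx":0,"wy":0,"wz":0,"jaw":0.0},{"dx":-0.038,"dy":-0.0112,"dz":0,"wx":0,"wy":0,"wz":0,"jaw":0.0},{"dx":-0.038,"dy":-0.0112,"dz":0,"wx":0,"wy":0,"wz":0,"jaw":0.0},{"dx":-0.02,"dy":-0.006,"dz":0,"wx":0,"wy":0,"wz":0,"jaw":0.0}])

```text
clock: 30.95
ee_pos: [488.2, -342.8, 249.0]
orientation: [-3.139, 0.002, 1.705]
contact_force: [-1.0, -0.6, -0.7]
finger_gap: 17.7
```

Emit:
carry_out(plan=[{"dx":0,"dy":0,"dz":0,"wx":0,"wy":0,"wz":-6,"jaw":0.0},{"dx":0,"dy":0,"dz":0,"wx":0,"wy":0,"wz":-7.5,"jaw":0.0},{"dx":0,"dy":0,"dz":0,"wx":0,"wy":0,"wz":-7.5,"jaw":0.0},{"dx":0,"dy":0,"dz":0,"wx":0,"wy":0,"wz":-7.5,"jaw":0.0},{"dx":0,"dy":0,"dz":0,"wx":0,"wy":0,"wz":-7.5,"jaw":0.0},{"dx":0,"dy":0,"dz":0,"wx":0,"wy":0,"wz":-7.5,"jaw":0.0},{"dx":0,"dy":0,"dz":0,"wx":0,"wy":0,"wz":0,"jaw":0.0},{"dx":0,"dy":0,"dz":0,"wx":0,"wy":0,"wz":0,"jaw":0.0},{"dx":0,"dy":0,"dz":0,"wx":0,"wy":0,"wz":0,"jaw":0.0},{"dx":0,"dy":0,"dz":0,"wx":0,"wy":0,"wz":0,"jaw":0.0}])

```text
clock: 31.95
ee_pos: [490.6, -338.1, 249.7]
orientation: [-3.141, -0.0, 2.47]
contact_force: [0.4, 0.0, -0.5]
finger_gap: 17.1
```

```bash
python3 e.py w30
python3 - <<'E'
from m import *
im,d,P=load('w30');i0,d0,P0=load('w7')
cv2.imwrite('pics/w30c.png',np.hstack([cv2.resize(i[110:220,206:306,::-1],None,fx=4,fy=4,interpolation=cv2.INTER_CUBIC) for i in (i0,im)]))
E
```

```text
[ 490.64 -338.07  249.7 ] [-1.7999e+02 -1.0000e-02  1.4153e+02] F [ 0.39  0.03 -0.49] M [ 0.016  0.026 -0.004] e7 -0.0109 31.95
```

View pics/w30c.png

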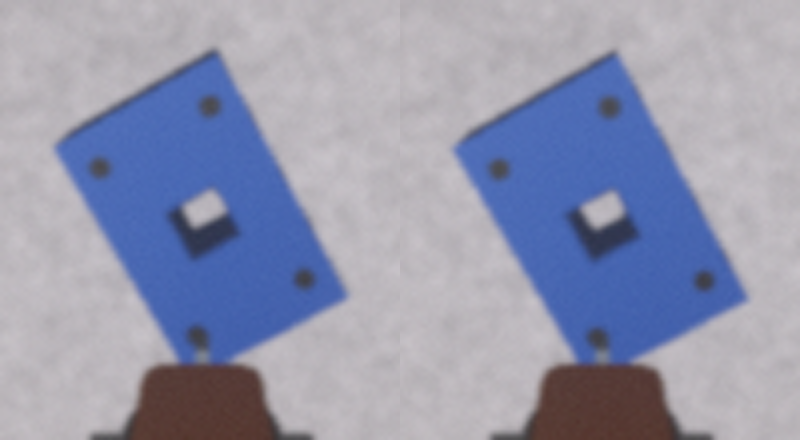

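Emit:
carry_out(plan=[{"dx":0,"dy":0,"dz":0.01,"wx":0,"wy":0,"wz":0,"jaw":0.0},{"dx":0,"dy":0,"dz":0.02,"wx":0,"wy":0,"wz":0,"jaw":0.0},{"dx":0,"dy":0,"dz":0.025,"wx":0,"wy":0,"wz":0,"jaw":0.0},{"dx":0,"dy":0,"dz":0.025,"wx":0,"wy":0,"wz":0,"jaw":0.0},{"dx":0,"dy":0,"dz":0.025,"wx":0,"wy":0,"wz":0,"jaw":0.0},{"dx":0,"dy":0,"dz":0.02,"wx":0,"wy":0,"wz":0,"jaw":0.0},{"dx":0,"dy":0,"dz":0.008,"wx":0,"wy":0,"wz":0,"jaw":0.0},{"dx":0,"dy":0,"dz":0,"wx":0,"wy":0,"wz":0,"jaw":0.0},{"dx":0,"dy":0,"dz":0,"wx":0,"wy":0,"wz":0,"jaw":0.0},{"dx":0,"dy":0,"dz":0,"wx":0,"wy":0,"wz":0,"jaw":0.0}])

```text
clock: 33.0
ee_pos: [491.7, -338.8, 118.3]
orientation: [3.141, 0.003, 2.471]
contact_force: [0.4, -0.5, -0.8]
finger_gap: 17.5
```

```bash
python3 d.py w31|cut -c1-200
python3 - <<'E'
from m import *
im,d,P=load('w31')
cv2.imwrite('pics/w31c.png',cv2.resize(im[150:220,216:296,::-1],None,fx=8,fy=8,interpolation=cv2.INTER_CUBIC))
E
```

```text
[ 491.66 -338.78  118.31] [3.1413e+00 3.1000e-03 2.4714e+00] F [ 0.38 -0.54 -0.77] M [-0.009 -0.018 -0.072] g 17.5 33.0
[[218 216 217 218 217 218 217 218 218 269 270 270 270 269 270 270 218 218
  217 218]
 [218 217 218 218 219 218 218 218 270 269 269 269 269 270 269 270 269 217
  219 216]
 [218 218 218 218 219 219 270 270 271 270 270 271 270 270 270 269 270 220
  218 219]
 [218 219 219 220 270 271 272 269 270 271 270 270 269 270 271 270 268 266
  218 218]
 [219 219 257 261 268 269 270 271 270 271 270 270 270 270 267 266 265 263
  220 218]
 [244 248 254 260 265 271 269 271 271 271 271 271 269 267 264 263 261 259
  257 219]
 [240 246 251 256 261 267 270 270 270 272 269 268 266 264 262 260 258 257
  255 219]
 [239 242 248 254 259 264 271 272 269 267 267 265 263 259 260 256 255 253
  252 250]
 [236 240 245 251 256 261 267 269 268 264 262 260 259 258 256 254 251 251
  249 247]
 [233 237 242 248 252 258 263 265 264 262 259 257 256 254 252 250 249 247
  244 245]
 [231 236 240 245 250 256 262 261 261 206 207 206 253 251 249 248 246 245
  243 240]
 [229 234 238 242 247 253 258 259 204 204 203 204 250 248 246 246 243 242
  240 239]
 [226 231 236 239 246 251 254 256 202 201 201 201 247 245 245 242 240 240
  238 236]
 [226 228 234 238 243 248 252 252 200 199 198 200 244 241 241 238 238 236
  235 233]
 [222 227 230 235 240 244 250 250 197 199 198 199 241 239 238 237 236 232
  232 231]
 [221 224 229 233 237 241 247 247 198 200 196 199 239 237 235 233 233 230
  229 228]
 [222 223 226 231 235 240 244 243 198 199 200 199 237 235 233 231 231 228
  228 226]
 [155 155 154 154 155 156 155 154 156 154 155 154 156 155 155 155 155 156
  155 155]]
```

View pics/w31c.png

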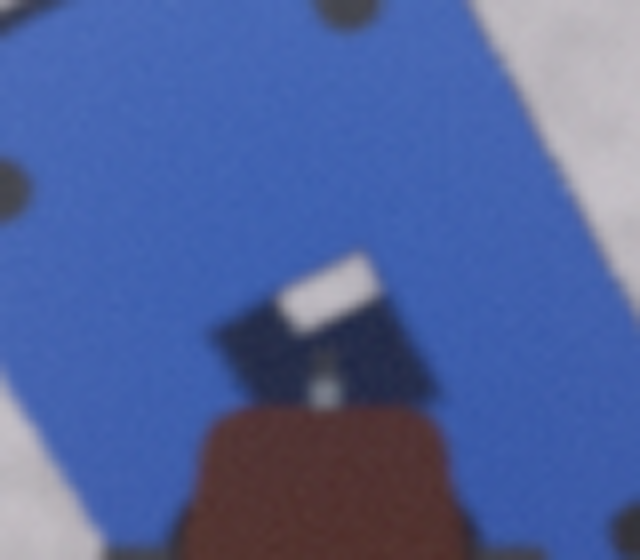

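```bash
python3 - <<'E'
from m import *
im,d,P=load('w31'); W=world(d,P); y=2.4708
ax=np.array([np.cos(y),np.sin(y),0]); ay=np.array([np.sin(y),-np.cos(y),0]); T=np.array([490.7,-338.1,0])
f=lambda p:((p[0]+.5)/8-.5+216,(p[1]+.5)/8-.5+150)
h=ray(f((326,365.5)),P,50)-T
print('hole',h@ax,h@ay,(h+T).round(1))
for r in (194,195,196,197): print('blade',[(float(round((W[r,c]-T)@ax,1)),float(round((W[r,c]-T)@ay,1)),float(round(W[r,c][2],1))) for c in (254,255,256,257)])
E
python3 e.py
```

```text
hole 0.5077348460732729 -1.1034115591192168 [ 489.6 -338.6   50. ]
blade [(-10.5, -3.3, 11.1), (5.8, -2.1, 63.4), (5.5, -1.4, 62.8), (5.8, -0.6, 63.6)]
blade [(5.7, -2.9, 65.7), (5.5, -2.1, 65.1), (6.0, -1.4, 66.7), (5.6, -0.6, 65.6)]
blade [(5.5, -2.9, 67.8), (5.8, -2.1, 68.6), (5.9, -1.4, 68.9), (5.7, -0.6, 68.2)]
blade [(5.5, -2.9, 70.2), (5.6, -2.1, 70.4), (6.0, -1.4, 71.6), (5.4, -0.6, 69.9)]
[ 491.62 -338.73  118.28] [1.7998e+02 1.7000e-01 1.4161e+02] F [ 0.63 -0.15 -0.56] M [0.002 0.02  0.018] e7 -0.0005 33.05
```

The blade is about 1.5 mm off toward tool -x from the hole centre because the fast descent fell short sideways. I'll correct that and insert slowly.

Emit:
carry_out(plan=[{"dx":0.0015,"dy":0.0003,"dz":0,"wx":0,"wy":0,"wz":0,"jaw":0.0},{"dx":0,"dy":0,"dz":0.002,"wx":0,"wy":0,"wz":0,"jaw":0.0},{"dx":0,"dy":0,"dz":0.004,"wx":0,"wy":0,"wz":0,"jaw":0.0},{"dx":0,"dy":0,"dz":0.004,"wx":0,"wy":0,"wz":0,"jaw":0.0},{"dx":0,"dy":0,"dz":0.004,"wx":0,"wy":0,"wz":0,"jaw":0.0},{"dx":0,"dy":0,"dz":0.004,"wx":0,"wy":0,"wz":0,"jaw":0.0},{"dx":0,"dy":0,"dz":0.002,"wx":0,"wy":0,"wz":0,"jaw":0.0},{"dx":0,"dy":0,"dz":0,"wx":0,"wy":0,"wz":0,"jaw":0.0},{"dx":0,"dy":0,"dz":0,"wx":0,"wy":0,"wz":0,"jaw":0.0},{"dx":0,"dy":0,"dz":0,"wx":0,"wy":0,"wz":0,"jaw":0.0}])

```text
clock: 34.05
ee_pos: [489.9, -337.1, 97.0]
orientation: [3.142, 0.001, 2.471]
contact_force: [0.5, 0.4, -0.4]
finger_gap: 17.2
```

```bash
python3 e.py w32
```

```text
[ 489.87 -337.09   97.02] [1.800e+02 3.000e-02 1.416e+02] F [ 0.49  0.35 -0.39] M [-0.003  0.073 -0.046] e7 0.0 34.05
```

View pics/w32c.png

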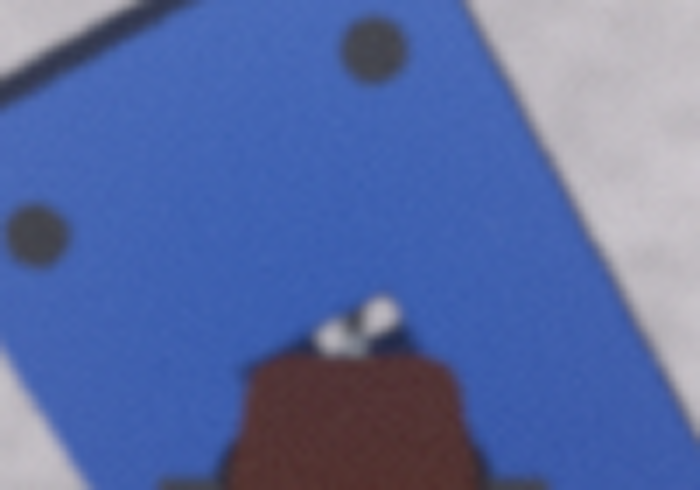

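The blade is in the hole with no contact force. I'll continue to just above home.

Emit:
carry_out(plan=[{"dx":-0.0006,"dy":0,"dz":0.001,"wx":0,"wy":0,"wz":0,"jaw":0.0},{"dx":0,"dy":0,"dz":0.004,"wx":0,"wy":0,"wz":0,"jaw":0.0},{"dx":0,"dy":0,"dz":0.005,"wx":0,"wy":0,"wz":0,"jaw":0.0},{"dx":0,"dy":0,"dz":0.005,"wx":0,"wy":0,"wz":0,"jaw":0.0},{"dx":0,"dy":0,"dz":0.005,"wx":0,"wy":0,"wz":0,"jaw":0.0},{"dx":0,"dy":0,"dz":0.005,"wx":0,"wy":0,"wz":0,"jaw":0.0},{"dx":0,"dy":0,"dz":0.004,"wx":0,"wy":0,"wz":0,"jaw":0.0},{"dx":0,"dy":0,"dz":0.001,"wx":0,"wy":0,"wz":0,"jaw":0.0},{"dx":0,"dy":0,"dz":0,"wx":0,"wy":0,"wz":0,"jaw":0.0},{"dx":0,"dy":0,"dz":0,"wx":0,"wy":0,"wz":0,"jaw":0.0}])

```text
clock: 35.1
ee_pos: [490.3, -337.5, 67.0]
orientation: [3.142, 0.001, 2.471]
contact_force: [-0.1, -0.6, -0.3]
finger_gap: 17.0
```

```bash
python3 e.py w33
```

```text
[ 490.34 -337.48   67.01] [1.800e+02 3.000e-02 1.416e+02] F [-0.14 -0.57 -0.27] M [ 0.034  0.063 -0.022] e7 0.0 35.1
```

Emit:
carry_out(plan=[{"dx":0,"dy":0,"dz":0.0005,"wx":0,"wy":0,"wz":0,"jaw":0.0},{"dx":0,"dy":0,"dz":0.0005,"wx":0,"wy":0,"wz":0,"jaw":0.0},{"dx":0,"dy":0,"dz":0.0005,"wx":0,"wy":0,"wz":0,"jaw":0.0},{"dx":0,"dy":0,"dz":0.0005,"wx":0,"wy":0,"wz":0,"jaw":0.0},{"dx":0,"dy":0,"dz":0.0003,"wx":0,"wy":0,"wz":0,"jaw":0.0},{"dx":0,"dy":0,"dz":0,"wx":0,"wy":0,"wz":0,"jaw":0.0},{"dx":0,"dy":0,"dz":0,"wx":0,"wy":0,"wz":0,"jaw":0.0},{"dx":0,"dy":0,"dz":0,"wx":0,"wy":0,"wz":0,"jaw":0.0},{"dx":0,"dy":0,"dz":0,"wx":0,"wy":0,"wz":0,"jaw":0.0},{"dx":0,"dy":0,"dz":0,"wx":0,"wy":0,"wz":0,"jaw":0.0}])

```text
clock: 36.15
ee_pos: [490.2, -337.4, 64.8]
orientation: [3.142, 0.0, 2.471]
contact_force: [-0.7, 1.6, 2.7]
finger_gap: 17.4
```

```bash
python3 e.py w34
```

```text
[ 490.21 -337.36   64.79] [1.800e+02 1.000e-02 1.416e+02] F [-0.67  1.59  2.72] M [0.162 0.309 0.014] e7 0.0005 36.15
```

Contact at the same height as at the grasp (+2.7 N), so the collar is seated. I'll open the fingers, with a tiny downward nudge first.

Emit:
carry_out(plan=[{"dx":0,"dy":0,"dz":0.0002,"wx":0,"wy":0,"wz":0,"jaw":0.0},{"dx":0,"dy":0,"dz":0,"wx":0,"wy":0,"wz":0,"jaw":0.25},{"dx":0,"dy":0,"dz":0,"wx":0,"wy":0,"wz":0,"jaw":0.4},{"dx":0,"dy":0,"dz":0,"wx":0,"wy":0,"wz":0,"jaw":0.6},{"dx":0,"dy":0,"dz":0,"wx":0,"wy":0,"wz":0,"jaw":0.8},{"dx":0,"dy":0,"dz":0,"wx":0,"wy":0,"wz":0,"jaw":0.9},{"dx":0,"dy":0,"dz":0,"wx":0,"wy":0,"wz":0,"jaw":0.9},{"dx":0,"dy":0,"dz":0,"wx":0,"wy":0,"wz":0,"jaw":0.9},{"dx":0,"dy":0,"dz":0,"wx":0,"wy":0,"wz":0,"jaw":0.9},{"dx":0,"dy":0,"dz":0,"wx":0,"wy":0,"wz":0,"jaw":0.9}])

```text
clock: 37.2
ee_pos: [490.2, -337.3, 64.3]
orientation: [3.142, 0.0, 2.471]
contact_force: [0.9, -0.3, 0.1]
finger_gap: 76.8
```

Emit:
carry_out(plan=[{"dx":0,"dy":0,"dz":-0.005,"wx":0,"wy":0,"wz":0,"jaw":0.9},{"dx":0,"dy":0,"dz":-0.015,"wx":0,"wy":0,"wz":0,"jaw":0.9},{"dx":0,"dy":0,"dz":-0.025,"wx":0,"wy":0,"wz":0,"jaw":0.9},{"dx":0,"dy":0,"dz":-0.03,"wx":0,"wy":0,"wz":0,"jaw":0.9},{"dx":0,"dy":0,"dz":-0.03,"wx":0,"wy":0,"wz":0,"jaw":0.9},{"dx":0,"dy":0,"dz":-0.03,"wx":0,"wy":0,"wz":0,"jaw":0.9},{"dx":0,"dy":0,"dz":-0.03,"wx":0,"wy":0,"wz":0,"jaw":0.9},{"dx":0,"dy":0,"dz":-0.02,"wx":0,"wy":0,"wz":0,"jaw":0.9},{"dx":0,"dy":0,"dz":-0.01,"wx":0,"wy":0,"wz":0,"jaw":0.9},{"dx":0,"dy":0,"dz":0,"wx":0,"wy":0,"wz":0,"jaw":0.9}])

```text
clock: 38.2
ee_pos: [490.9, -337.8, 261.0]
orientation: [3.141, 0.004, 2.472]
contact_force: [-0.4, -0.3, -0.6]
finger_gap: 77.2
```

```bash
python3 e.py w36
python3 - <<'E'
from m import *
im,d,P=load('w36');W=world(d,P)
for s,c,m in blob(im,(3,140,90),(18,255,255)):
    w=W[m]; print('orange',c.round(0),np.nanpercentile(w,[50,90],0).round(1))
im,d,P=shot('side','s36'); i0,_,_=load('side0')
a=[cv2.resize(i[250:325,310:390,::-1],None,fx=4.9,fy=4.9,interpolation=cv2.INTER_CUBIC) for i in (i0,im)]
b=[cv2.resize(i[130:205,205:285,::-1],None,fx=4.9,fy=4.9,interpolation=cv2.INTER_CUBIC)[:230] for i in (i0,im)]
cv2.imwrite('pics/s36c.png',np.vstack([np.hstack(a),np.hstack(b)]))
shot('scene','sc36')
E
```

```text
[ 490.86 -337.79  261.02] [179.98   0.2  141.61] F [-0.43 -0.34 -0.64] M [-0.025  0.009 -0.015] e7 0.0001 38.2
orange [256. 172.] [[ 489.3 -338.1  105.9]
 [ 498.9 -328.4  106.9]]
```

View pics/s36c.png

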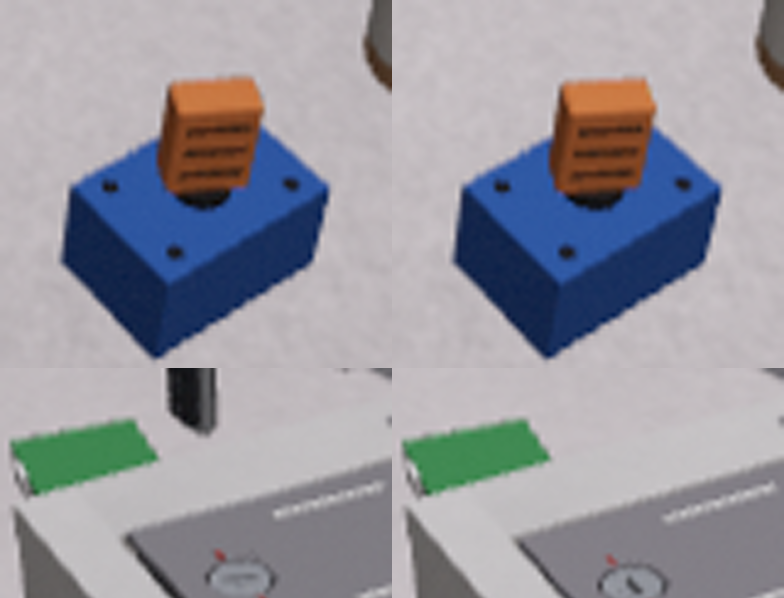

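View pics/w36.png

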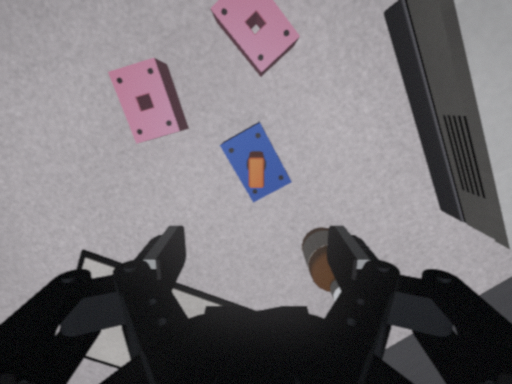

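View pics/sc36.png

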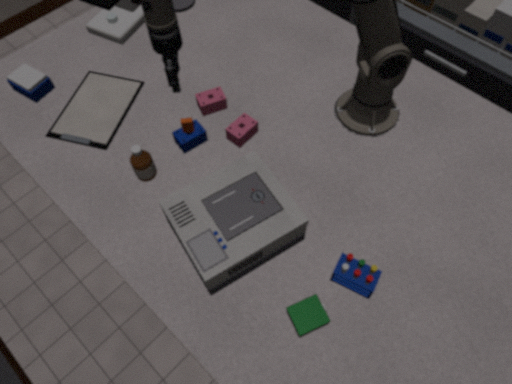

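The key stands upright and fully home, with its top at z = 106 as at the start. The cover is flush, the slot is turned, and nothing else has moved. I'll hand the job in.

```bash
python3 -c "
from rig import workorder
print(workorder.sign_off())"
```

```text
the job is handed in; nothing more can be done
None
```

The cover is drawn down flush, the latch is seated against its stop, and the key is back upright in its blue stand. I handed the job in at about 38 s on the clock.

**Latch:** I turned it about 67° clockwise until the stop took up. The wrist-joint torque reading reached 0.17 N m, between firm (0.15) and strained (0.2). I then relaxed it to zero before lifting the blade out. The force/moment sensor read 0.14–0.15 N m in its last readings but is noisy, with one reading of 0.20 on the way in.

**Force on the latch:** The blade briefly touched the slot floor with about 4 N partway through. I raised it 0.7 mm, and friction in the slot then pulled on the blade with about 4–5 N for a few steps.

**Last checks:**
- **Cover:** the wrist camera's depth reads the cover at about 130 mm, and its front edge looks flush in the side view.
- **Slot:** it lies along the red marks, at about 76°.
- **Key:** its top is at 106 mm, the same as at the start, and it stands upright in the side view.
- **Other things:** they look unmoved in the before and after pictures.

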